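# Charge the lapping machine and set its feed valve

## Task

Get the lapping machine ready for a run: first turn the feed valve fully shut; with it shut, tip all the pellets from the cup into the hopper and stand every specimen holder upright on the lap inside its rim; only when all of that is loaded, open the valve until its bar points at the index tab. Put the empty cup back upright on its rubber pad at any time after pouring, and leave the bottle and the jar where they are.

Things in the scene. Friction and masses are not known exactly. Their poses are not given: they have to be found in the camera images.
- machine: the lapping machine, fixed: a cream deck 200 mm (its x) by 520 mm (its y), 40 mm high, carrying from its -y end to its +y end the round lap, the feed valve and the square hopper, with a copper pipe along its y between them. Origin: centre of the underside, z up. Nothing on it stands higher than 145 mm.
- lap (a point): centre of the upper face of the lap, a round brass plate (56 mm above the table) inside an aluminium rim of inner radius 88 mm and outer radius 94 mm that stands 30 mm above the plate. Axes as the machine's.
- hopper (a point): centre of the inner floor of the hopper (75 mm above the table): an open steel box, 130 x 130 mm inside along the machine's x and y, walls 5 mm thick and 70 mm high above that floor (rim 145 mm above the table).
- valve (a joint): angle of the feed valve's handle in rad: 0 = fully shut (against its stop; the bar lies across the pipe, along the machine's x); grows counter-clockwise seen from above to 1.57 = fully open (bar along the pipe, against the other stop). Turns stiffly (0.12 N m) and stays where it is left.
- valve_bar (a point): centre of the valve's handle, 112 mm above the table: a steel bar 80 mm long (this point's x), 14 mm wide (y), 28 mm high, pointed nose at its +x end, turning about the vertical through this point. Below it a fixed white dial plate of 54 mm radius, its top 26 mm below this point, with ticks every 15 degrees. At the bar's height there is 80 mm of free space around the axis.
- index: the index tab, fixed: a small dark steel clip, 16 x 8 mm, 7 mm high, on the edge of the valve's dial plate, that marks the wanted opening. Origin on the valve's axis at the dial's top; its x axis points from the axis to the tab (53 mm out). The wanted opening is reached when the bar's nose points over the tab (0.45 to 1.05 rad of valve angle).
- pad: flat black rubber pad, 150 x 150 x 6 mm, fixed on the table: the cup's place. Origin: centre of the underside.
- cup: open cylindrical aluminium cup, 64 mm outside diameter, 90 mm high, wall 4 mm, floor 5 mm, about 0.12 kg, with the pellets inside; it starts upright on the pad. Origin: centre of the underside, z towards the mouth.
- pellet1: ceramic grinding pellet, white cylinder 19 mm across and 20 mm high, 15 g, starts in the cup. Origin: centre of one flat end.
- pellet2: ceramic grinding pellet, white cylinder 19 mm across and 20 mm high, 15 g, starts in the cup. Origin: centre of one flat end.
- pellet3: ceramic grinding pellet, white cylinder 19 mm across and 20 mm high, 15 g, starts in the cup. Origin: centre of one flat end.
- pellet4: ceramic grinding pellet, white cylinder 19 mm across and 20 mm high, 15 g, starts in the cup; None if absent (4 to 6 pellets in all). Origin: centre of one flat end.
- pellet5: ceramic grinding pellet, white cylinder 19 mm across and 20 mm high, 15 g, starts in the cup; None if absent (4 to 6 pellets in all). Origin: centre of one flat end.
- pellet6: ceramic grinding pellet, white cylinder 19 mm across and 20 mm high, 15 g, starts in the cup; None if absent (4 to 6 pellets in all). Origin: centre of one flat end.
- holder1: specimen holder, steel: disc 48 mm across and 28 mm high with a central upright stem 20 mm across on top, 92 mm high in all, about 0.35 kg; starts upright on the table; None if absent (2 to 4 are present). Origin: centre of the underside, z along the stem.
- holder2: specimen holder, steel: disc 48 mm across and 28 mm high with a central upright stem 20 mm across on top, 92 mm high in all, about 0.35 kg; starts upright on the table; None if absent (2 to 4 are present). Origin: centre of the underside, z along the stem.
- holder3: specimen holder, steel: disc 48 mm across and 28 mm high with a central upright stem 20 mm across on top, 92 mm high in all, about 0.35 kg; starts upright on the table; None if absent (2 to 4 are present). Origin: centre of the underside, z along the stem.
- holder4: specimen holder, steel: disc 48 mm across and 28 mm high with a central upright stem 20 mm across on top, 92 mm high in all, about 0.35 kg; starts upright on the table; None if absent (2 to 4 are present). Origin: centre of the underside, z along the stem.
- bottle: bystander: amber bottle, 54 mm across, 130 mm high, standing among the holders. Origin: centre of the underside.
- jar: bystander: white jar with steel cap, 58 mm across, 80 mm high, standing among the holders. Origin: centre of the underside.
Mind the look-alikes: they are no part of the job. Leave any blue look-alike of the holder4 alone.

How it is judged:
On the way, in this order (a step that is already met when the one before it is completed fails the run):
1. the feed valve is fully shut (within 0.12 rad of its stop) (value of joint valve below 0.12 rad), for 0.2 s.
2. all pellets are in the hopper and all holders stand on the lap, with the valve still shut (value of joint valve below 0.12 rad and horizontal distance between each of pellet1, pellet2, pellet3, pellet4, pellet5, pellet6 and hopper below 0.088 m and z of pellet1 in the frame of hopper between -0.008 and 0.066 m and z of pellet2 in the frame of hopper between -0.008 and 0.066 m and z of pellet3 in the frame of hopper between -0.008 and 0.066 m and z of pellet4 in the frame of hopper between -0.008 and 0.066 m and z of pellet5 in the frame of hopper between -0.008 and 0.066 m and z of pellet6 in the frame of hopper between -0.008 and 0.066 m and horizontal distance between each of holder1, holder2, holder3, holder4 and lap below 0.07 m and z of holder1 in the frame of lap between -0.008 and 0.008 m and angle between each of holder1, holder2, holder3, holder4's own z axis and vertical below 0.12 rad and z of holder2 in the frame of lap between -0.008 and 0.008 m and z of holder3 in the frame of lap between -0.008 and 0.008 m and z of holder4 in the frame of lap between -0.008 and 0.008 m), for 0.2 s.
3. the valve's bar points at the index tab (within 0.10 rad) (angle between the x axis of valve_bar and the x axis of index, either way round below 0.1 rad and value of joint valve above 0.25 rad), for 0.2 s.
At the end, for the whole second after the job is handed in: Bar in line with the index tab within 0.10 rad; every pellet in the hopper below its rim; every holder upright (0.12 rad) on the lap plate, centre within 70 mm of the lap's; cup upright (0.12 rad) on the pad, centre within 75 mm of the pad's; all released and at rest (all of step 3 and angle between each of cup, holder1, holder2, holder3, holder4's own z axis and vertical below 0.12 rad and horizontal distance between cup and pad below 0.075 m and z of cup in the frame of pad between 0 and 0.012 m and horizontal distance between each of pellet1, pellet2, pellet3, pellet4, pellet5, pellet6 and hopper below 0.088 m and z of pellet1 in the frame of hopper between -0.008 and 0.066 m and z of pellet2 in the frame of hopper between -0.008 and 0.066 m and z of pellet3 in the frame of hopper between -0.008 and 0.066 m and z of pellet4 in the frame of hopper between -0.008 and 0.066 m and z of pellet5 in the frame of hopper between -0.008 and 0.066 m and z of pellet6 in the frame of hopper between -0.008 and 0.066 m and horizontal distance between each of holder1, holder2, holder3, holder4 and lap below 0.07 m and z of holder1 in the frame of lap between -0.008 and 0.008 m and z of holder2 in the frame of lap between -0.008 and 0.008 m and z of holder3 in the frame of lap between -0.008 and 0.008 m and z of holder4 in the frame of lap between -0.008 and 0.008 m and linear speed of each of holder1, holder2, holder3, holder4, pellet1, pellet2, pellet3, pellet4, pellet5, pellet6, cup below 0.03 m/s and velocity of joint valve below 0.05 rad/s); the robot touches nothing.
It fails at once if the bottle is moved more than 40 mm or knocked over (distance of bottle from where it was at the start of the episode above 0.04 m or angle between bottle's own z axis and vertical above 0.5 rad).
It fails at once if the jar is moved more than 40 mm or knocked over (distance of jar from where it was at the start of the episode above 0.04 m or angle between jar's own z axis and vertical above 0.5 rad).
Of holder1, holder2, holder3, holder4 only 2 to 4 are there at a start; the rules pass over those that are not, and their reading is None.
Of pellet4, pellet5, pellet6 only 1 to 3 are there at a start; the rules pass over those that are not, and their reading is None.
At some moment in a run one of holder1, holder2, holder3, holder4 may be knocked a few centimetres aside while the robot is not near it.
It also fails if it takes over 210 s, if anything falls off the work surface, if the arm or the gripper's body presses on something with over 40 N, if the wrist force passes 120 N, or if a joint passes its speed limit or range.

## Robot

A 7-joint arm with a two-finger parallel gripper is mounted at the origin on the work surface. World frame = base frame: x ahead of the robot, y to its left, z up, the work surface at z = 0. Lengths are in m, angles in rad, forces in N, time in s.
With the tool pointing down it reaches from about 0.425 to 0.95 m from the base axis. Payload 16.7 kg.
Tool frame: the origin (TCP) lies midway between the tips of the shut fingers; the grasp point (between the pads) lies 19 mm behind it; z points along the fingers, y is the line along which they close (so a half turn about z gives the same grasp; the last joint's range is limited). The gripper opens to 94 mm and grips with 3 to 60 N. Pads are 16 mm wide; open, the fingers measure 119 mm over their backs; the gripper's body (75 mm by 177 mm) begins 78 mm behind the grasp point.
Start: joints at [0.993, 0.426, 0.074, 1.606, -0.034, 1.111, -0.067], TCP at [0.281, -0.614, 0.205] pointing down, gripper open.
Joint ranges: [-2.85, 2.85], [-0.5, 2.14], [-1.23, 1.37], [0.21, 2.46], [-1.02, 4.16], [0.16, 2.05], [-2.73, 2.73]. Speed limits (rad/s): [1.89, 1.89, 2.39, 2.39, 3.01, 3.01, 3.01].

## Interface

Orientations are given as a unit quaternion [x, y, z, w].
In Python, from bench import bot gives the robot as it stands.
- The arm moves only by the tool servo_tool, never from a script. Its argument "steps" is one flat list of numbers, 4 for each row, row after row: the shift along the tool's x, y, z in m, then the turn about the tool's z in units of 5 degrees (1.0 is 5 degrees). A call has 1 to 20 rows; each row is the pose to reach, as a shift and turn from the pose commanded when the call began, along the tool's axes at that moment; what a row does not reach only later rows make up. A row lasts 1/10 s, in which the tool goes at most 50 mm and 8.59 degrees, less where a joint would pass 70% of its speed; a pose out of reach is approached as far as the arm can. A call with a gripper value outside its range is refused whole. "grip" is the opening, from 0 (shut) to 1 (fully open), set as the call begins (left out, the last holds). The fingers move at their own pace and stop on an object; "newtons" is the grip in N (left out, the last holds). Time passes only in rows, so rows that repeat a pose let the fingers close. It gives the time, the measured TCP pose, the force, the opening and the grip force at its end, in the units of the state.
- bot.observe(): the state, without advancing time (a new reading comes with each control period).
- bot.grab_frame(name): name is "scene" or "top"; returns a dict with "image" (400x640x3 uint8, blue, green, red), "range_z" (400x640 float32, m along the optical axis (not along the pixel's ray), 0 where there is no reading), "camera_matrix" (3x3 intrinsics, pixels), "origin" and "attitude" of the camera in the world. Camera axes: x right, y up, looking along -z (the intrinsics and any distortion apply to the point x, -y, -z); pixel columns grow to the right and rows downward; lengths in m; the calibration is good to about 2 mm. A picture is of the moment at which its call begins.
- bot.job_done(): hands the job in; it is judged then, once.
The state is a dict: "time_s": time; "joint_positions": joint angles; "joint_velocities": joint speeds; "effort": joint torques, N m; "ee_pos": TCP position; "orientation": TCP orientation; "wrist_force": force on the tool from outside, world axes, zero at the start; "wrist_torque": the same for the moment, N m; "grip_width": opening from 0.0 (shut) to 1.0 (fully open); "grasp_force": force on a finger pad.
Only numpy, scipy, OpenCV 4.12 (cv2) and the standard library are available. Lean on these libraries where they do the work, as an engineer would, in place of code of your own. Each camera call takes 0.05 s, during which the arm holds its last target. There are 200 camera calls.

## Working session

There is one attempt and no reset: what is moved stays moved. The work goes in short steps, Python scripts to look and compute and a tool call to move; the robot and the scene stay as the last step left them, time stands still between calls to the robot, and variables do not carry over. Pictures are saved under pics/ and viewed, at most 14 in all, crops included, and the job is handed in when it is done.

Besides the shell and the picture viewer there is one more tool, called after "Emit:" in YAML: its name, and indented under it one key for each argument. servo_tool: Moves the arm, as the interface text tells. Its arguments: {"type":"object","properties":{"steps":{"type":"array"},"grip":{"type":"number"},"newtons":{"type":"number"}},"required":["steps"]}

```bash
mkdir -p pics; ls; cat > h.py <<'E'
import numpy as np, cv2
from bench import bot
from scipy.spatial.transform import Rotation as R
def rot(a):
    a=np.array(a,float)
    return a if a.shape==(3,3) else R.from_quat(a).as_matrix()
def grab(n):
    f=bot.grab_frame(n); f['A']=rot(f['attitude']); f['o']=np.array(f['origin'],float); return f
def cloud(f):
    K=np.array(f['camera_matrix']); z=f['range_z']; v,u=np.mgrid[:400,:640]
    P=np.stack([(u-K[0,2])/K[0,0]*z,-(v-K[1,2])/K[1,1]*z,-z],-1)
    return P@f['A'].T+f['o']
def ray(f,u,v,h):
    K=np.array(f['camera_matrix']); d=f['A']@np.array([(u-K[0,2])/K[0,0],-(v-K[1,2])/K[1,1],-1])
    return f['o']+d*(h-f['o'][2])/d[2]
def rel(p):
    "shift in tool axes from the current pose to TCP position p"
    s=bot.observe(); return rot(s['orientation']).T@(np.array(p)-s['ee_pos'])
E
python3 - <<'E'
from h import *
s=bot.observe(); print(s)
for n in('scene','top'):
    f=grab(n); cv2.imwrite(f'pics/{n}0.png',f['image']); print(n,{k:v for k,v in f.items() if k not in('image','range_z')},(f['range_z']>0).mean())
E
```

```text
pics
{'time_s': 0.0, 'joint_positions': array([ 0.99246506,  0.42669534,  0.07383538,  1.60658304, -0.03406909,
        1.11078697, -0.06712616]), 'joint_velocities': array([-0.00045338, -0.00038658,  0.00018169,  0.00162877, -0.0002167 ,
        0.00103175,  0.00095567]), 'effort': array([ 4.42336222e-04, -9.35807204e+01,  3.66778046e+00, -4.54193115e+01,
       -4.85295395e-02,  2.02798279e-02,  1.16352235e-04]), 'ee_pos': array([ 0.28046939, -0.61351125,  0.20481019]), 'orientation': array([ 9.77103830e-01,  2.12762159e-01, -1.81524193e-04, -5.79335743e-04]), 'wrist_force': array([-0.38894782, -0.77728894, -0.80910316]), 'wrist_torque': array([-0.02059723,  0.01906089, -0.06090536]), 'grasp_force': 0.0, 'grip_width': 1.0016448768392376}
scene {'camera_matrix': array([[390.26042369,   0.        , 320.27162228],
       [  0.        , 390.26042369, 205.4725266 ],
       [  0.        ,   0.        ,   1.        ]]), 'origin': array([ 1.10755883, -0.25878346,  0.9194365 ]), 'attitude': array([0.26342349, 0.19047122, 0.53946505, 0.77672791]), 'A': array([[ 0.34539635, -0.73768593,  0.58010416],
       [ 0.9383843 ,  0.27917106, -0.20371161],
       [-0.0116731 ,  0.61472188,  0.78865756]]), 'o': array([ 1.10755883, -0.25878346,  0.9194365 ])} 0.99603515625
top {'camera_matrix': array([[451.66634151,   0.        , 315.01930633],
       [  0.        , 451.66634151, 197.40296867],
       [  0.        ,   0.        ,   1.        ]]), 'origin': array([ 0.24438252, -0.01659043,  1.22817833]), 'attitude': array([-0.07809648,  0.07832265,  0.71147719, -0.69395008]), 'A': array([[-0.02466846,  0.97522585, -0.21983176],
       [-0.99969275, -0.0245977 ,  0.00305944],
       [-0.00242371,  0.21983969,  0.975533  ]]), 'o': array([ 0.24438252, -0.01659043,  1.22817833])} 0.996171875
```

View pics/scene0.png

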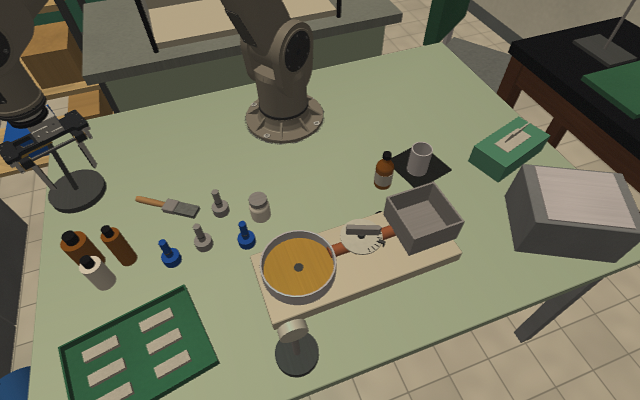

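View pics/top0.png

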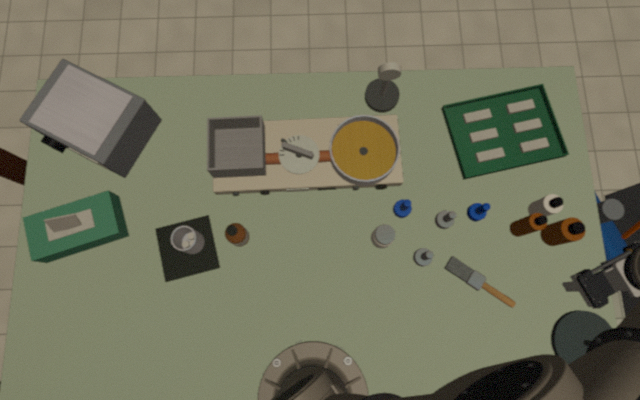

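The scene view shows steel holders at (220,203) and (203,237), blue look-alikes at (170,253) and (246,235), the cup at (419,158), the bottle at (384,170), the jar at (259,207), the lap at (298,267) and the valve at (363,236). In the top view the holders are at (446,219) and (424,257), the blue ones at (403,208) and (479,212), the jar at (384,236), the cup at (184,239) and the valve bar at (297,148).

I'll measure from depth and check a close crop.

```bash
python3 - <<'E'
from h import *
F={n:grab(n) for n in('scene','top')}
f=F['top'];C=cloud(f); S=cloud(F['scene'])
def box(C,u0,u1,v0,v1,zlo,zhi):
    c=C[v0:v1,u0:u1].reshape(-1,3); c=c[(c[:,2]>zlo)&(c[:,2]<zhi)]
    (x,y),r=cv2.minEnclosingCircle(c[:,:2].astype(np.float32)); return np.round([x,y,r,c[:,2].max(),len(c)],4),np.round(c.mean(0),4)
for n,b in dict(h1=(432,460,205,232),h2=(410,437,244,270),blueA=(392,415,196,219),blueB=(465,494,200,224),jar=(370,398,222,250),bottle=(222,250,220,248),cup=(165,208,222,258)).items():
    print(n,'top stem',box(C,*b,.075,.2))
    print('   disc',box(C,*b,.015,.035))
for n,b in dict(h1=(209,231,186,220),h2=(190,216,222,252),jar=(246,272,190,224),cup=(402,435,140,180),bottle=(372,396,148,192)).items():
    print('scene',n,box(S,*b,.075,.2), box(S,*b,.015,.035))
# deck: points z .035-.045 near machine
D=C[105:200,200:415].reshape(-1,3); m=(D[:,2]>.136)&(D[:,2]<.16); r=cv2.minAreaRect(D[m][:,:2].astype(np.float32)); print('hopper rim',r,m.sum())
m=(D[:,2]>.03)&(D[:,2]<.048); print('deck',cv2.minAreaRect(D[m][:,:2].astype(np.float32)))
L=C[110:190,325:405].reshape(-1,3); m=(L[:,2]>.078)&(L[:,2]<.095); print('rim',cv2.minEnclosingCircle(L[m][:,:2].astype(np.float32)))
V=C[130:172,275:325].reshape(-1,3); m=(V[:,2]>.116)&(V[:,2]<.135); print('bar',cv2.minAreaRect(V[m][:,:2].astype(np.float32)),m.sum(), V[m].mean(0)); m=(V[:,2]>.08)&(V[:,2]<.091); print('dial',cv2.minEnclosingCircle(V[m][:,:2].astype(np.float32)))
V=S[205:265,330:400].reshape(-1,3); m=(V[:,2]>.116)&(V[:,2]<.135); print('bar s',cv2.minAreaRect(V[m][:,:2].astype(np.float32)),m.sum(),V[m].mean(0))
P=C[210:285,150:225].reshape(-1,3); m=(P[:,2]>.003)&(P[:,2]<.01); print('pad',cv2.minAreaRect(P[m][:,:2].astype(np.float32)))
a=cv2.resize(f['image'][120:190,260:340],None,fx=6,fy=6,interpolation=cv2.INTER_CUBIC)
b=cv2.resize(F['scene']['image'][200:270,325:405],None,fx=6,fy=6,interpolation=cv2.INTER_CUBIC)
c=np.hstack([a,b])[:, :]; cv2.imwrite('pics/valve.png',cv2.resize(c,(800,350)))
a=cv2.resize(f['image'][190:280,370:500],(400,277)); b=cv2.resize(F['scene']['image'][180:275,150:280],(400,292)); cv2.imwrite('pics/hold.png',np.vstack([a,b]))
E
```

```text
h1 top stem (array([ 4.474e-01, -3.706e-01,  1.040e-02,  9.750e-02,  6.400e+01]), array([ 0.4463, -0.3691,  0.0899]))
   disc (array([ 4.476e-01, -3.707e-01,  2.440e-02,  3.420e-02,  1.830e+02]), array([ 0.4438, -0.365 ,  0.0278]))
h2 top stem (array([ 3.476e-01, -3.039e-01,  9.700e-03,  9.700e-02,  5.900e+01]), array([ 0.3471, -0.3027,  0.0904]))
   disc (array([ 3.472e-01, -3.036e-01,  2.380e-02,  3.370e-02,  1.860e+02]), array([ 0.3454, -0.299 ,  0.0278]))
blueA top stem (array([ 4.804e-01, -2.571e-01,  1.010e-02,  9.660e-02,  5.600e+01]), array([ 0.4793, -0.2566,  0.0908]))
   disc (array([ 4.805e-01, -2.576e-01,  2.400e-02,  3.440e-02,  1.770e+02]), array([ 0.4761, -0.2537,  0.0272]))
blueB top stem (array([ 4.660e-01, -4.595e-01,  1.030e-02,  9.730e-02,  6.800e+01]), array([ 0.465 , -0.4581,  0.0887]))
   disc (array([ 4.648e-01, -4.597e-01,  2.450e-02,  3.470e-02,  1.910e+02]), array([ 0.4628, -0.4538,  0.0269]))
jar top stem (array([ 4.035e-01, -1.978e-01,  2.570e-02,  8.920e-02,  3.150e+02]), array([ 0.403 , -0.1975,  0.0803]))
   disc (array([ 3.978e-01, -1.905e-01,  2.740e
[... 1659 characters left out ...]
045539856), 1.5068385601043701) 587
deck ((0.638087272644043, -0.0013103485107421875), (0.20990361273288727, 0.5203320980072021), 1.2623101472854614)
rim ((0.6356697678565979, -0.1485406905412674), 0.10045132786035538)
bar ((0.6216515302658081, 0.02158566564321518), (0.08534614741802216, 0.015589064918458462), 68.25658416748047) 194 [0.6202018  0.02087984 0.12522673]
dial ((0.6233840584754944, 0.023056743666529655), 0.05839892476797104)
bar s ((0.6241078972816467, 0.05159693956375122), (0.06754410266876221, 0.13261911273002625), 12.6373929977417) 292 [0.62317125 0.04380104 0.124163  ]
pad ((0.39300572872161865, 0.330888032913208), (0.21085737645626068, 0.2011217325925827), 88.58818054199219)
```

View pics/valve.png

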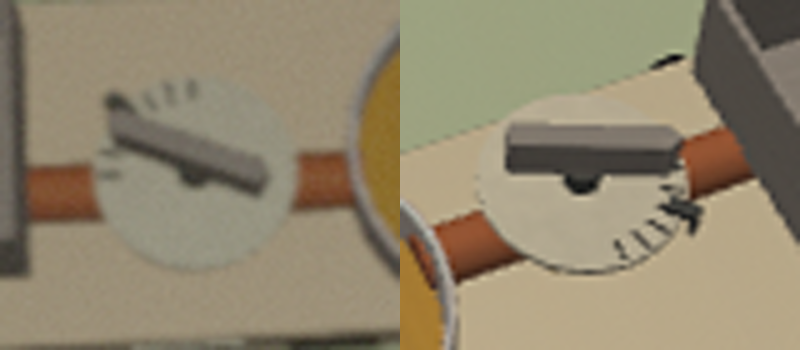

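View pics/hold.png

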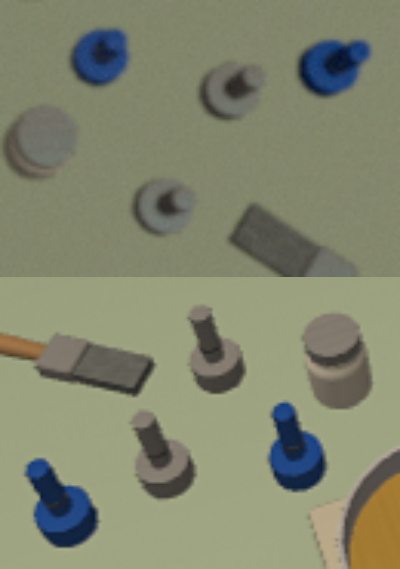

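The crops confirm the choice: two grey steel holders (top-view crop at (230,90) and (163,205)) and two blue decoys to leave alone. The valve's nose points to the upper left at about 1.15 rad, and the index tab is at about 0.8 rad (crop (120,103)).

Next I refine the valve axis and tab and plan the first move.

```bash
cat >> h.py <<'E'
def yaw():
    m=rot(bot.observe()['orientation']); return np.degrees(np.arctan2(m[1,0],m[0,0]))
def go(p,yw=None):
    t=0 if yw is None else (yaw()-yw+180)%360-180
    print('shift',np.round(rel(p),3),'turn units',round(t/5,2),'yaw now',round(yaw(),1))
E
python3 - <<'E'
from h import *
F={n:grab(n) for n in('scene','top')}
def bar(f,u0,u1,v0,v1):
    C=cloud(f)[v0:v1,u0:u1]; m=((C[...,2]>.117)&(C[...,2]<.135)).astype(np.uint8)
    n,l,st,_=cv2.connectedComponentsWithStats(m); k=1+st[1:,4].argmax(); p=C[l==k]
    r=cv2.minAreaRect(p[:,:2].astype(np.float32)); print(r,p.mean(0)); 
bar(F['top'],275,325,130,172); bar(F['scene'],338,386,215,245)
# tab: dark pixels near dial edge
for n,(u0,u1,v0,v1) in dict(top=(275,292,133,150),scene=(370,400,225,255)).items():
    f=F[n]; g=f['image'][v0:v1,u0:u1].max(2); C=cloud(f)[v0:v1,u0:u1]
    m=(g<75)&(C[...,2]>.083)&(C[...,2]<.105); vs,us=np.nonzero(m); print(n,len(us),us.mean()+u0,vs.mean()+v0, C[m].mean(0), ray(f,us.mean()+u0,vs.mean()+v0,.091))
# dial white
for n,(u0,u1,v0,v1) in dict(top=(270,330,125,180),scene=(335,395,210,262)).items():
    f=F[n]; C=cloud(f)[v0:v1,u0:u1]; im=f['image'][v0:v1,u0:u1].astype(int); m=(abs(C[...,2]-.086)<.008)&(im.min(2)>95)
    print('dial',n,cv2.minEnclosingCircle(C[m][:,:2].astype(np.float32)))
C=cloud(F['top']); B=C[60:170,20:160].reshape(-1,3); B=B[B[:,2]>.1]; print('box',B.min(0),B.max(0))
L=C[60:112,360:405].reshape(-1,3);L=L[L[:,2]>.02];print('lamp',L.min(0),L.max(0))
go([.622,.022,.2],68)
E
```

```text
((0.6213228702545166, 0.02168978378176689), (0.08497077226638794, 0.01538775023072958), 68.65664672851562) [0.62043323 0.02122188 0.12510094]
((0.625600278377533, 0.0228477381169796), (0.08704497665166855, 0.017379602417349815), 69.87385559082031) [0.62546227 0.02246368 0.12431407]
top 5 282.8 140.4 [0.65775689 0.06154585 0.09167003] [0.65800207 0.06159063 0.091     ]
scene 36 378.97222222222223 239.75 [0.65448495 0.05443583 0.0937877 ] [0.65296274 0.05549579 0.091     ]
dial top ((0.622343897819519, 0.023455504328012466), 0.058878734707832336)
dial scene ((0.6327035427093506, -0.00023432448506355286), 0.07820267230272293)
box [ 0.24438252 -0.01659043  0.10004695] [0.88136964 0.7361403  1.22817833]
lamp [ 0.24438252 -0.27121678  0.02000565] [ 0.86429128 -0.01659043  1.22817833]
shift [ 0.575 -0.436  0.005] turn units -8.69 yaw now 24.6
```

Emit:
servo_tool:
  steps: [0.04,-0.03,0,-0.6,0.075,-0.055,0,-1.2,0.11,-0.085,0,-1.8,0.15,-0.11,0,-2.4,0.19,-0.14,0,-3,0.225,-0.17,0,-3.6,0.265,-0.2,0,-4.2,0.305,-0.23,0,-4.8,0.345,-0.26,0,-5.4,0.385,-0.29,0,-6,0.425,-0.32,0,-6.6,0.465,-0.35,0,-7.2,0.505,-0.38,0,-7.8,0.54,-0.41,0,-8.4,0.575,-0.436,0,-8.8,0.575,-0.436,0,-8.8,0.575,-0.436,0,-8.8,0.575,-0.436,0,-8.8]
  grip: 0.6
  newtons: 40

```text
time_s: 2.1
ee_pos: [0.622, 0.0206, 0.2053]
orientation: [0.827, 0.563, -0.0, 0.0]
wrist_force: [-0.4, 0.2, -0.4]
grip_width: 0.602
grasp_force: 0.0
```

```bash
python3 -c "
from h import *
go([.6235,.0225,.097],69); print(bot.observe()['joint_positions'])"
```

```text
shift [0.002 0.001 0.108] turn units -0.1 yaw now 68.5
[ 0.16071806  0.36697891 -0.38093468  1.70843156  0.15107585  1.09556678
 -0.64211022]
```

Emit:
servo_tool:
  steps: [0.002,0.001,0.03,-0.1,0.002,0.001,0.06,-0.1,0.002,0.001,0.085,-0.1,0.002,0.001,0.1,-0.1,0.002,0.001,0.107,-0.1,0.002,0.001,0.107,-0.1,0.002,0.001,0.107,-0.1]

```text
time_s: 2.8
ee_pos: [0.6246, 0.023, 0.0996]
orientation: [0.824, 0.567, 0.001, 0.0]
wrist_force: [-0.5, 1.1, 0.4]
grip_width: 0.603
grasp_force: 0.0
```

Emit:
servo_tool:
  steps: [0,0,0,0,0,0,0,0,0,0,0,0,0,0,0,0,0,0,0,0,0,0,0,0,0,0,0,0,0,0,0,0]
  grip: 0
  newtons: 40

```text
time_s: 3.6
ee_pos: [0.6227, 0.0237, 0.0984]
orientation: [0.824, 0.567, -0.001, -0.001]
wrist_force: [-9.2, 2.0, 7.5]
grip_width: 0.145
grasp_force: 39.9
```

Emit:
servo_tool:
  steps: [0,0,0,1,0,0,0,2,0,0,0,3,0,0,0,4,0,0,0,5,0,0,0,6,0,0,0,7,0,0,0,8,0,0,0,9,0,0,0,10,0,0,0,11,0,0,0,12,0,0,0,13,0,0,0,13.5,0,0,0,14,0,0,0,14.3,0,0,0,14.3,0,0,0,14.3]

```text
time_s: 5.4
ee_pos: [0.6242, 0.0218, 0.0985]
orientation: [1.0, -0.021, 0.0, 0.001]
wrist_force: [1.5, -6.0, -0.1]
grip_width: 0.148
grasp_force: 41.6
```

```bash
python3 -c "
from h import *
s=bot.observe();print(yaw(),s['wrist_force'],s['wrist_torque'],s['ee_pos'])"
```

```text
-2.431551460547917 [ 1.51333098 -5.96544357 -0.14920242] [-1.41253119 -0.30919795  0.88505859] [0.62419816 0.02183586 0.09851849]
```

Emit:
servo_tool:
  steps: [0,0,0,-0.5,0,0,0,-0.5]

```text
time_s: 5.6
ee_pos: [0.6242, 0.0218, 0.0985]
orientation: [1.0, 0.001, 0.0, 0.001]
wrist_force: [1.4, -5.6, -1.1]
grip_width: 0.146
grasp_force: 40.1
```

Emit:
servo_tool:
  steps: [0,0,0,0,0,0,0,0,0,0,0,0,0,0,0,0,0,0,-0.03,0,0,0,-0.07,0,0,0,-0.11,0,-0.05,0,-0.11,0,-0.1,0,-0.11,0,-0.14,0.04,-0.11,0,-0.16,0.08,-0.11,0,-0.16,0.1,-0.11,0,-0.16,0.1,-0.11,0]
  grip: 0.6

```text
time_s: 6.9
ee_pos: [0.4634, -0.0797, 0.209]
orientation: [1.0, -0.001, 0.001, 0.0]
wrist_force: [-0.6, 1.1, 0.2]
grip_width: 0.603
grasp_force: 0.0
```

```bash
cat >> h.py <<'E'
def comp(C,u0,u1,v0,v1,zlo,zhi):
    c=C[v0:v1,u0:u1]; m=((c[...,2]>zlo)&(c[...,2]<zhi)).astype(np.uint8)
    n,l,st,_=cv2.connectedComponentsWithStats(m); k=1+st[1:,4].argmax(); return c[l==k]
def find(f,C=None):
    "grey holder tops: stems by height in the top view"
E
python3 - <<'E'
from h import *
F={n:grab(n) for n in('scene','top')}
for n,b in dict(top=(275,325,130,175),scene=(335,390,208,250)).items():
    p=comp(cloud(F[n]),*b,.117,.135); print(n,cv2.minAreaRect(p[:,:2].astype(np.float32)))
a=cv2.resize(F['top']['image'][120:190,260:340],(400,350)); b=cv2.resize(F['scene']['image'][200:270,325:405],(400,350))
cv2.imwrite('pics/valve2.png',np.hstack([a,b]))
print(cv2.minEnclosingCircle(comp(cloud(F['top']),432,460,205,232,.075,.11)[:,:2].astype(np.float32)),cv2.minEnclosingCircle(comp(cloud(F['top']),410,437,244,270,.075,.11)[:,:2].astype(np.float32)))
go([.449,-.3705,.2],45)
E
```

```text
top ((0.6233597993850708, 0.01926620677113533), (0.08639627695083618, 0.014330843463540077), 2.009793519973755)
scene ((0.6258474588394165, 0.01977747306227684), (0.08734692633152008, 0.014544998295605183), 0.7033447027206421)
((0.44707804918289185, -0.3705728054046631), 0.010145530104637146) ((0.3476952016353607, -0.30414387583732605), 0.010253917425870895)
shift [-0.015  0.294  0.009] turn units -8.99 yaw now 0.0
```

View pics/valve2.png

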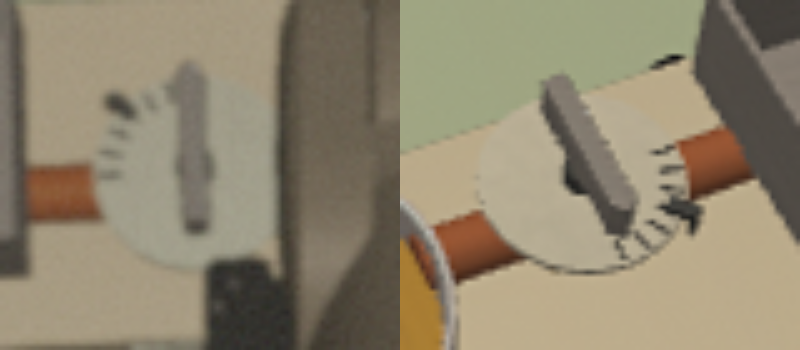

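Top and scene views both show the bar along x (crop (193,145) in the top view, (590,155) in the scene view), so the valve is shut. The holders haven't moved. Now holder A.

Emit:
servo_tool:
  steps: [0,0.05,0,0,-0.005,0.1,0,0,-0.01,0.15,0,0,-0.015,0.2,0,0,-0.015,0.245,0,0,-0.015,0.28,0,0,-0.015,0.291,0,0,-0.015,0.291,0.03,0,-0.015,0.291,0.07,0,-0.015,0.291,0.11,0,-0.015,0.291,0.14,0,-0.015,0.291,0.154,0,-0.015,0.291,0.154,0,-0.015,0.291,0.154,0]
  grip: 0.5
  newtons: 30

```text
time_s: 8.4
ee_pos: [0.4504, -0.3678, 0.0555]
orientation: [1.0, 0.001, 0.0, 0.0]
wrist_force: [0.0, -0.4, 0.4]
grip_width: 0.501
grasp_force: 0.0
```

Emit:
servo_tool:
  steps: [0,0,0,0,0,0,0,0,0,0,0,0,0,0,0,0,0,0,0,0,0,0,0,0,0,0,0,0]
  grip: 0

```text
time_s: 9.1
ee_pos: [0.4497, -0.3682, 0.055]
orientation: [1.0, 0.0, 0.0, 0.0]
wrist_force: [-1.0, 0.6, 7.5]
grip_width: 0.204
grasp_force: 30.0
```

```bash
python3 -c "
from h import *
s=bot.observe();p=s['ee_pos'];print(p,s['grasp_force']);go([p[0],p[1],.19]);go([.636,-.187,.19]);go([.636,-.187,p[2]+.059])"
```

```text
[ 0.44969642 -0.3682276   0.05499727] 30.001241862773895
shift [ 0.     0.    -0.135] turn units 0.0 yaw now 0.1
shift [ 0.187 -0.181 -0.135] turn units 0.0 yaw now 0.1
shift [ 0.187 -0.181 -0.059] turn units 0.0 yaw now 0.1
```

Emit:
servo_tool:
  steps: [0,0,-0.03,0,0,0,-0.07,0,0,0,-0.11,0,0.01,-0.01,-0.135,0,0.04,-0.04,-0.135,0,0.08,-0.075,-0.135,0,0.12,-0.115,-0.135,0,0.155,-0.15,-0.135,0,0.18,-0.175,-0.135,0,0.187,-0.181,-0.135,0,0.187,-0.181,-0.135,0,0.187,-0.181,-0.12,0,0.187,-0.181,-0.1,0,0.187,-0.181,-0.08,0,0.187,-0.181,-0.068,0,0.187,-0.181,-0.062,0,0.187,-0.181,-0.058,0,0.187,-0.181,-0.056,0,0.187,-0.181,-0.056,0,0.187,-0.181,-0.056,0]

```text
time_s: 11.1
ee_pos: [0.6366, -0.1869, 0.1111]
orientation: [1.0, 0.001, 0.0, 0.0]
wrist_force: [-0.2, -0.2, -2.9]
grip_width: 0.206
grasp_force: 30.0
```

Emit:
servo_tool:
  steps: [0,0,0,0,0,0,0,0,0,0,0,0,0,0,0,0,0,0,-0.02,0,0,0,-0.05,0,0,0,-0.09,0,-0.02,0.02,-0.1,0,-0.06,0.05,-0.1,0,-0.1,0.08,-0.1,0,-0.14,0.11,-0.1,0,-0.18,0.13,-0.1,0,-0.21,0.14,-0.1,0,-0.21,0.14,-0.1,0]
  grip: 0.5

```text
time_s: 12.5
ee_pos: [0.4224, -0.3292, 0.211]
orientation: [1.0, -0.002, -0.0, 0.0]
wrist_force: [1.2, 0.1, 0.2]
grip_width: 0.501
grasp_force: 0.0
```

```bash
python3 - <<'E'
from h import *
F={n:grab(n) for n in('scene','top')}
C=cloud(F['top'])
for n,b in dict(lap=(325,405,110,190)).items():
    print(cv2.minEnclosingCircle(comp(C,*b,.125,.16)[:,:2].astype(np.float32)))
S=cloud(F['scene']); print(comp(S,209,231,186,220,.075,.11).mean(0))
cv2.imwrite('pics/a.png',F['scene']['image'])
go([.3485,-.303,.2])
E
```

```text
((0.6330148577690125, -0.1891718953847885), 0.010269383899867535)
[ 0.3524049  -0.30254326  0.08813609]
shift [-0.078 -0.024  0.011] turn units 0.0 yaw now 0.0
```

View pics/a.png

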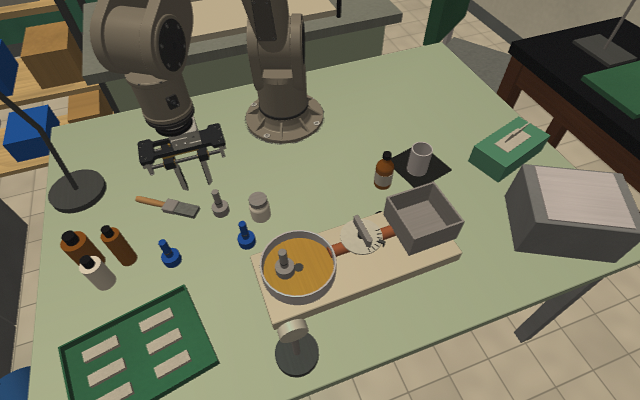

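Holder A stands on the lap at (284,265), and holder B is unmoved at (220,203). Fetching B.

Emit:
servo_tool:
  steps: [-0.03,-0.01,0,0,-0.06,-0.02,0,0,-0.074,-0.025,0,0,-0.075,-0.026,0.03,0,-0.075,-0.026,0.07,0,-0.075,-0.026,0.11,0,-0.075,-0.026,0.145,0,-0.075,-0.026,0.157,0,-0.075,-0.026,0.157,0,-0.075,-0.026,0.157,0]
  grip: 0.5

```text
time_s: 13.6
ee_pos: [0.3524, -0.3014, 0.0545]
orientation: [1.0, 0.001, 0.0, 0.0]
wrist_force: [0.4, -0.5, 0.8]
grip_width: 0.502
grasp_force: 0.0
```

Emit:
servo_tool:
  steps: [0,0,0,0,0,0,0,0,0,0,0,0,0,0,0,0,0,0,0,0,0,0,0,0,0,0,0,0]
  grip: 0

```text
time_s: 14.3
ee_pos: [0.3517, -0.3014, 0.0539]
orientation: [1.0, 0.0, 0.0, 0.0]
wrist_force: [-1.1, 0.0, 8.4]
grip_width: 0.21
grasp_force: 30.0
```

```bash
python3 -c "
from h import *
s=bot.observe();p=s['ee_pos'];print(p,s['grasp_force']);go([p[0],p[1],.19]);go([.638,-.110,.19]);go([.638,-.110,p[2]+.056])"
```

```text
[ 0.35165522 -0.30135972  0.05392363] 30.000371038913727
shift [ 0.     0.    -0.136] turn units 0.0 yaw now 0.1
shift [ 0.287 -0.191 -0.136] turn units 0.0 yaw now 0.1
shift [ 0.287 -0.191 -0.056] turn units 0.0 yaw now 0.1
```

Emit:
servo_tool:
  steps: [0,0,-0.03,0,0,0,-0.07,0,0,0,-0.11,0,0.005,-0.003,-0.135,0,0.035,-0.025,-0.138,0,0.075,-0.05,-0.138,0,0.115,-0.075,-0.138,0,0.155,-0.103,-0.138,0,0.195,-0.13,-0.138,0,0.235,-0.157,-0.138,0,0.27,-0.18,-0.138,0,0.287,-0.191,-0.138,0,0.287,-0.191,-0.138,0,0.287,-0.191,-0.12,0,0.287,-0.191,-0.1,0,0.287,-0.191,-0.08,0,0.287,-0.191,-0.066,0,0.287,-0.191,-0.059,0,0.287,-0.191,-0.056,0,0.287,-0.191,-0.056,0]

```text
time_s: 16.3
ee_pos: [0.6383, -0.1103, 0.1103]
orientation: [1.0, 0.0, 0.0, 0.0]
wrist_force: [-0.3, 0.1, -2.5]
grip_width: 0.21
grasp_force: 30.0
```

Emit:
servo_tool:
  steps: [0,0,0,0,0,0,0,0,0,0,0,0,0,0,0,0,0,0,-0.02,0,0,0,-0.05,0,0,0,-0.09,0,-0.03,-0.02,-0.1,0,-0.07,-0.06,-0.1,0,-0.11,-0.1,-0.1,0,-0.13,-0.15,-0.1,0,-0.13,-0.2,-0.1,0,-0.13,-0.25,-0.1,0,-0.13,-0.29,-0.1,0,-0.13,-0.29,-0.1,0]
  grip: 0.5

```text
time_s: 17.8
ee_pos: [0.5068, 0.1867, 0.2098]
orientation: [1.0, 0.004, 0.0, -0.001]
wrist_force: [0.5, 0.3, 0.7]
grip_width: 0.496
grasp_force: 0.0
```

```bash
python3 - <<'E'
from h import *
F={n:grab(n) for n in('scene','top')}
C=cloud(F['top']); c=C[110:190,325:405]; m=((c[...,2]>.125)&(c[...,2]<.16)).astype(np.uint8); n,l=cv2.connectedComponents(m)
for k in range(1,n): print(cv2.minEnclosingCircle(c[l==k][:,:2].astype(np.float32)))
# cup: rim points in scene and top
for n,b in dict(scene=(402,435,140,180),top=(165,208,222,258)).items():
    print(n,cv2.minEnclosingCircle(comp(cloud(F[n]),*b,.088,.105)[:,:2].astype(np.float32)))
f=F['scene']; g=f['image'][125:200,380:465].max(2)<45; C=cloud(f)[125:200,380:465]; m=g&(abs(C[...,2]-.005)<.012); print('pad',cv2.minAreaRect(C[m][:,:2].astype(np.float32)))
a=cv2.resize(F['scene']['image'][130:290,250:470],(800,582)); cv2.imwrite('pics/b.png',a)
go([.405,.3145,.2],90)
E
```

```text
((0.6334982514381409, -0.11238012462854385), 0.010372632183134556)
((0.5967051386833191, -0.16102010011672974), 0.009940109215676785)
scene ((0.4056622087955475, 0.31437739729881287), 0.03317999094724655)
top ((0.4025270938873291, 0.31755751371383667), 0.03189816698431969)
pad ((0.3923417031764984, 0.3283163905143738), (0.14837786555290222, 0.1477593034505844), 14.115849494934082)
shift [-0.102 -0.133  0.01 ] turn units -17.95 yaw now 0.2
```

View pics/b.png

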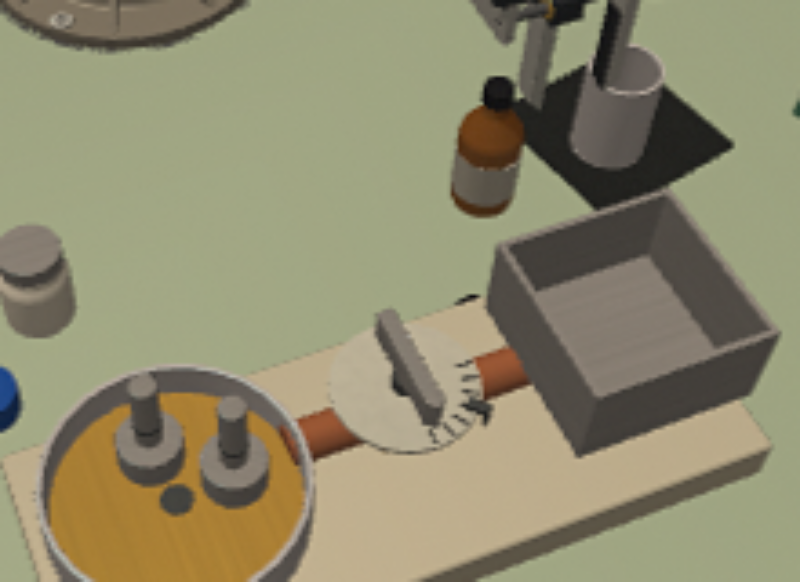

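Both holders stand on the lap, crop (150,430) and (234,460). Holder A was knocked a little but is still well inside. The cup stands on the pad at crop (618,105), next to the bottle at (487,150).

Next is the cup, with the closing line along y, which clears the bottle.

Emit:
servo_tool:
  steps: [-0.03,-0.04,0,0,-0.06,-0.08,0,0,-0.09,-0.115,0,0,-0.102,-0.129,0,0,-0.102,-0.129,0,0,-0.102,-0.129,0,0,-0.102,-0.129,0.03,0,-0.102,-0.129,0.07,0,-0.102,-0.129,0.11,0,-0.102,-0.129,0.145,0,-0.102,-0.129,0.165,0,-0.102,-0.129,0.173,0,-0.102,-0.129,0.173,0,-0.102,-0.129,0.173,0]
  grip: 1

```text
time_s: 19.3
ee_pos: [0.4067, 0.3087, 0.0374]
orientation: [1.0, -0.0, 0.001, -0.0]
wrist_force: [-0.1, 0.2, 0.2]
grip_width: 1.0
grasp_force: 0.0
```

Emit:
servo_tool:
  steps: [0,0,0,0,0,0,0,0,0,0,0,0,0,0,0,0,0,0,0,0,0,0,0,0,0,0,0,0,0,0,0,0]
  grip: 0
  newtons: 10

```text
time_s: 20.1
ee_pos: [0.4059, 0.3095, 0.037]
orientation: [1.0, 0.001, 0.0, -0.0]
wrist_force: [-1.1, 1.5, 7.8]
grip_width: 0.693
grasp_force: 10.0
```

Emit:
servo_tool:
  steps: [0,0,-0.01,0,0,0,-0.03,0,0,0,-0.06,0,0,0,-0.09,0,0,0,-0.12,0,0,0,-0.15,0,0,0,-0.16,0,0,0,-0.16,0]

```text
time_s: 20.9
ee_pos: [0.406, 0.3091, 0.1977]
orientation: [1.0, 0.0, 0.001, -0.001]
wrist_force: [-0.8, 0.0, -2.2]
grip_width: 0.69
grasp_force: 10.0
```

```bash
python3 - <<'E'
from h import *
F={n:grab(n) for n in('scene','top')}
# hopper -x wall top edge
C=cloud(F['scene']); c=C[175:265,375:470].reshape(-1,3); c=c[(c[:,2]>.139)&(c[:,2]<.155)]; print('hop s',cv2.minAreaRect(c[:,:2].astype(np.float32)),len(c))
a=np.hstack([cv2.resize(F['scene']['image'][80:280,320:520],(400,400)),cv2.resize(F['top']['image'][90:290,120:320],(400,400))]); cv2.imwrite('pics/c.png',a)
s=bot.observe(); print(s['wrist_force'],s['ee_pos']); go([.5,.185,.2])
E
```

```text
hop s ((0.6381762027740479, 0.18140187859535217), (0.14292815327644348, 0.14448575675487518), 1.2869665622711182) 567
[-0.02116533  0.30931534 -2.85124033] [0.40519547 0.30840702 0.19552146]
shift [ 0.095  0.124 -0.004] turn units 0.0 yaw now 0.1
```

View pics/c.png

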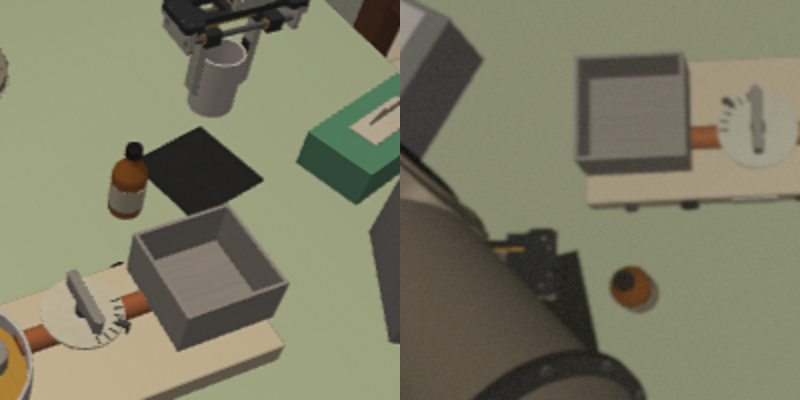

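The cup is held upright at crop (213,90). The tool can't tilt, so I'll pivot the cup between the pads: catch its lower part on the hopper's -x rim, pass over, then lower so that the mouth points down.

Emit:
servo_tool:
  steps: [0.02,0.03,0,0,0.05,0.065,0,0,0.08,0.1,0,0,0.1,0.124,0,0,0.108,0.124,0.01,0,0.11,0.124,0.025,0,0.11,0.124,0.032,0,0.115,0.124,0.032,0,0.12,0.124,0.032,0,0.125,0.124,0.032,0,0.13,0.124,0.032,0,0.135,0.124,0.032,0,0.14,0.124,0.032,0,0.145,0.124,0.032,0,0.15,0.124,0.032,0,0.155,0.124,0.032,0,0.16,0.124,0.032,0,0.165,0.124,0.032,0,0.165,0.124,0.032,0]
  newtons: 6

```text
time_s: 22.9
ee_pos: [0.5715, 0.1851, 0.1644]
orientation: [1.0, 0.0, 0.0, -0.0]
wrist_force: [-1.7, 0.4, -1.0]
grip_width: 0.675
grasp_force: 6.0
```

```bash
python3 - <<'E'
from h import *
F={n:grab(n) for n in('scene','top')}
a=np.hstack([cv2.resize(F['scene']['image'][100:260,330:490],(400,400)),cv2.resize(F['top']['image'][90:250,160:320],(400,400))]); cv2.imwrite('pics/d.png',a)
s=bot.observe(); print(s['wrist_force'],s['wrist_torque'],s['ee_pos'],s['grasp_force'])
E
```

```text
[-0.99934341 -0.30072346 -1.23920149] [-0.10504777  0.07493646  0.02724848] [0.57088741 0.18519842 0.16440281] 5.997920953959692
```

View pics/d.png

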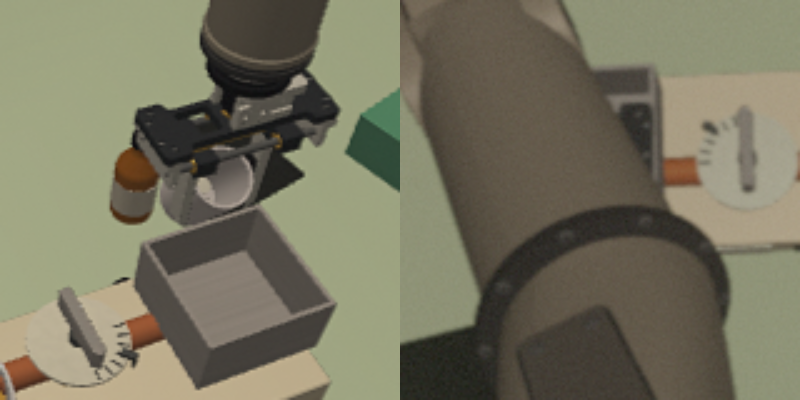

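The cup has pivoted about 55° toward the hopper (crop (215,185)), with white pellets visible inside. I keep moving over the rim, then lower.

Emit:
servo_tool:
  steps: [0.005,0,0,0,0.01,0,0,0,0.015,0,0,0,0.02,0,0,0,0.025,0,0,0,0.03,0,0.002,0,0.033,0,0.006,0,0.033,0,0.011,0,0.033,0,0.016,0,0.033,0,0.021,0,0.033,0,0.026,0,0.033,0,0.029,0,0.033,0,0.032,0,0.033,0,0.035,0,0.033,0,0.035,0,0.033,0,0.035,0]

```text
time_s: 24.6
ee_pos: [0.6037, 0.1852, 0.1294]
orientation: [1.0, 0.001, -0.0, 0.0]
wrist_force: [1.3, 0.3, 2.6]
grip_width: 0.662
grasp_force: 6.0
```

```bash
python3 - <<'E'
from h import *
F={n:grab(n) for n in('scene',)}
cv2.imwrite('pics/e.png',cv2.resize(F['scene']['image'][100:260,330:490],(400,400)))
s=bot.observe(); print(s['wrist_force'],s['wrist_torque'],s['ee_pos'],s['grasp_force'],s['grip_width'])
E
```

```text
[ 2.18471166 -0.35472793  1.38124068] [ 0.0978491  -0.31515997 -0.00161857] [0.60363897 0.18515601 0.12942559] 6.000016229372704 0.6625500287382812
```

View pics/e.png

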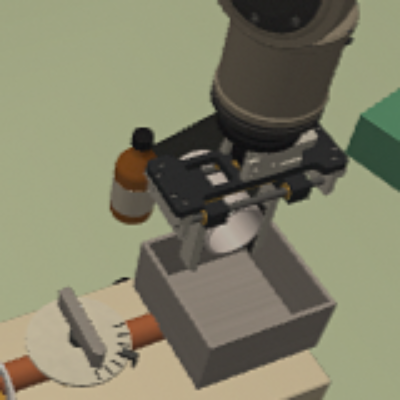

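```bash
cat >> h.py <<'E'
def prof(x0,x1,y0,y1,zlo=.07,zhi=.22,n='scene'):
    f=grab(n); C=cloud(f); m=(C[...,0]>x0)&(C[...,0]<x1)&(C[...,1]>y0)&(C[...,1]<y1)&(C[...,2]>zlo)&(C[...,2]<zhi)
    for v in np.unique(np.nonzero(m)[0]):
        us=np.nonzero(m[v])[0]; i=us[len(us)//2]; print(v,i,np.round(C[v,i]*1000).astype(int),f['image'][v,i])
E
python3 - <<'E'
from h import *
prof(.5,.72,.175,.195)
E
```

```text
160 410 [525 190 205] [170 183 196]
161 409 [529 185 207] [168 181 194]
162 407 [529 179 206] [129 137 145]
166 413 [550 184 209] [120 129 137]
169 417 [560 191 206] [163 176 189]
170 416 [562 187 206] [162 173 187]
171 417 [568 185 209] [157 169 182]
172 418 [573 186 210] [161 173 186]
173 416 [572 181 207] [160 173 184]
177 425 [593 193 210] [151 161 174]
178 424 [596 189 210] [154 165 177]
179 423 [598 185 210] [159 171 184]
180 422 [600 181 211] [161 172 186]
181 421 [601 178 209] [113 122 128]
183 428 [611 192 207] [119 128 139]
184 425 [613 182 210] [ 88  94 101]
185 423 [613 177 208] [110 119 128]
190 419 [585 193 152] [169 182 190]
191 418 [586 191 150] [164 177 185]
192 419 [591 190 152] [162 175 182]
193 418 [593 187 151] [160 171 182]
194 418 [596 185 151] [157 169 181]
195 419 [601 185 153] [159 170 182]
196 420 [604 186 152] [158 169 180]
197 420 [607 185 152] [158 170 180]
198 421 [611 185 153] [160 172 182]
199 421 [613 184 151] [160 171 184]
200 420 [617 178 155] [139 150 162]
201 419 [618 175 153] [73 78 83]
202 411 [572 190  88] [60 65 69]
203 411 [573 190  86] [58 
[... 809 characters left out ...]
186  75] [112 122 131]
227 423 [648 188  73] [114 126 135]
228 425 [654 189  76] [117 128 139]
229 428 [660 195  76] [115 126 135]
230 428 [662 194  75] [114 126 136]
231 428 [664 193  75] [116 127 137]
232 428 [667 191  75] [115 127 136]
233 438 [708 181 133] [59 63 68]
234 439 [708 186 125] [60 66 69]
235 439 [708 187 121] [59 64 68]
236 438 [707 186 115] [60 64 68]
237 438 [709 186 113] [59 63 68]
238 437 [708 184 109] [59 65 68]
239 437 [708 186 103] [58 64 67]
240 436 [707 185  98] [59 64 67]
241 436 [709 185  95] [60 64 69]
242 436 [708 187  89] [59 65 69]
243 436 [707 189  81] [59 65 68]
244 435 [707 187  78] [57 61 65]
245 434 [707 185  74] [56 61 64]
246 433 [709 181  75] [69 81 86]
```

The depth profile shows that the cup didn't tip further. It lies level on the rim (x 525–615, axis z ≈ 180) and slipped about 30 mm up in the pads, because the 6 N grip was too weak. I'll lift it and check how it hangs.

Emit:
servo_tool:
  steps: [0,0,-0.005,0,0,0,-0.01,0,0,0,-0.02,0,0,0,-0.03,0,0,0,-0.04,0,0,0,-0.06,0,0,0,-0.08,0,0,0,-0.08,0,0,0,-0.08,0]
  newtons: 9

```text
time_s: 25.6
ee_pos: [0.6039, 0.1852, 0.2099]
orientation: [1.0, 0.001, 0.0, -0.0]
wrist_force: [-0.0, -0.0, -3.1]
grip_width: 0.658
grasp_force: 9.0
```

```bash
python3 - <<'E'
from h import *
f=grab('scene')
cv2.imwrite('pics/f.png',cv2.resize(f['image'][70:230,330:490],(480,480)))
s=bot.observe(); print(s['wrist_force'],s['wrist_torque'],s['ee_pos'],s['grasp_force'],s['grip_width'])
E
```

```text
[-0.51000109 -0.17410357 -2.13202363] [ 0.05083843 -0.06241314 -0.01035597] [0.60350147 0.18510096 0.20914231] 8.999896710374742 0.6660643270222663
```

View pics/f.png

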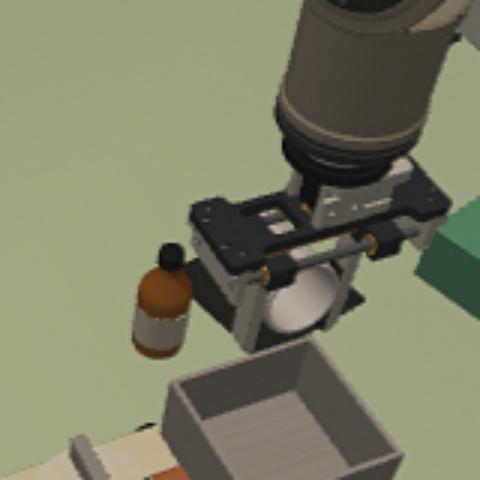

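The cup lies level at crop (300,295), mouth toward the camera, with the pellets still in. I'll take it above the pad and ease the grip so that it swings upright.

Emit:
servo_tool:
  steps: [-0.02,-0.015,0,0,-0.05,-0.04,0,0,-0.085,-0.065,0,0,-0.12,-0.09,0,0,-0.155,-0.118,0,0,-0.178,-0.136,0,0,-0.184,-0.14,0,0,-0.184,-0.14,0.02,0,-0.184,-0.14,0.05,0,-0.184,-0.14,0.08,0,-0.184,-0.14,0.105,0,-0.184,-0.14,0.115,0,-0.184,-0.14,0.115,0]

```text
time_s: 26.95
ee_pos: [0.4192, 0.324, 0.0931]
orientation: [1.0, 0.0, -0.001, 0.001]
wrist_force: [-0.5, 0.0, -1.5]
grip_width: 0.66
grasp_force: 9.0
```

Emit:
servo_tool:
  steps: [0,0,0,0,0,0,0,0,0,0,0,0,0,0,0,0,0,0,0,0,0,0,0,0]
  newtons: 5

```text
time_s: 27.55
ee_pos: [0.4197, 0.325, 0.0947]
orientation: [1.0, 0.001, 0.0, -0.0]
wrist_force: [0.6, 0.0, -1.8]
grip_width: 0.662
grasp_force: 5.0
```

```bash
python3 - <<'E'
from h import *
s=bot.observe(); print(s['wrist_force'],s['ee_pos'],s['grasp_force'],s['grip_width'])
prof(.3,.5,.318,.332,.012,.19)
E
```

```text
[ 0.57931709  0.04659548 -1.80519747] [0.41971075 0.32504466 0.09473637] 4.9999334786662075 0.6623640763868505
128 431 [401 332 166] [110 123 129]
147 437 [449 331 135] [144 154 166]
148 435 [451 324 135] [137 147 159]
149 435 [449 326 128] [72 82 85]
150 433 [447 322 124] [76 84 87]
151 432 [438 327 110] [ 94 111 112]
152 430 [437 322 107] [68 72 77]
153 429 [427 328  92] [48 51 53]
154 427 [426 323  88] [70 74 79]
155 425 [420 321  79] [70 73 80]
156 423 [415 319  71] [73 78 83]
157 422 [407 323  58] [52 56 59]
```

Emit:
servo_tool:
  steps: [0,0,0.01,0,0,0,0.02,0,0,0,0.03,0,0,0,0.037,0,0,0,0.041,0,0,0,0.043,0,0,0,0.043,0]
  newtons: 4

```text
time_s: 28.3
ee_pos: [0.4196, 0.325, 0.0513]
orientation: [1.0, 0.001, -0.0, 0.0]
wrist_force: [0.3, 0.6, -0.8]
grip_width: 0.663
grasp_force: 4.0
```

```bash
python3 - <<'E'
from h import *
s=bot.observe(); print(s['wrist_force'],s['ee_pos'],s['grasp_force'],s['grip_width'])
prof(.3,.5,.318,.332,.004,.19)
E
```

```text
[ 0.31028264  0.61952285 -0.84525746] [0.41959877 0.32498956 0.05133165] 3.999989013373124 0.662639197895095
126 429 [407 318 182] [38 72 91]
132 439 [442 328 186] [21 20 20]
133 438 [444 324 186] [21 21 21]
134 437 [445 321 183] [28 44 52]
135 435 [439 320 176] [ 62  97 108]
138 437 [443 327 165] [76 80 82]
139 437 [445 326 164] [62 66 67]
140 437 [448 325 162] [40 42 42]
141 435 [447 319 160] [80 98 96]
150 407 [317 328   5] [22 23 24]
151 408 [324 328   6] [55 59 63]
152 407 [326 324   5] [34 37 37]
153 407 [330 322   5] [55 58 63]
154 407 [334 320   4] [73 79 85]
157 434 [450 330  96] [144 154 167]
158 433 [449 329  91] [143 154 166]
159 432 [453 323  93] [101 108 116]
160 431 [447 325  82] [56 59 63]
161 429 [442 324  73] [68 72 77]
162 428 [434 328  60] [45 50 52]
163 426 [431 324  54] [60 64 67]
164 424 [426 322  46] [69 75 80]
165 423 [413 330  26] [45 49 52]
166 421 [413 323  24] [46 51 54]
167 419 [400 328   4] [49 53 55]
168 421 [406 331   5] [31 35 34]
169 420 [410 325   7] [33 37 36]
170 420 [415 322   8] [32 35 36]
171 421 [418 325   5] [31 35 36]
172 421 [423 322   6] [31 34 34]
173 423 [429 325   7] [30 33 34]
174 424 [434 326   7] [28 33 32]
175 425 [439 327   6] [30 34 33]
176 424 [441 322   6] [30 34 34]
177 426 [445 327   4] [32 35 34]
178 427 [452 326   7] [34 37 37]
179 428 [457 327   7] [31 35 34]
180 428 [462 324   8] [31 34 35]
181 429 [464 327   5] [28 31 31]
182 429 [468 325   6] [43 47 49]
```

The lowest corner is on the pad and the tilt is about 30°. Moving the tool -x by 33 mm stands the cup up about that corner.

Emit:
servo_tool:
  steps: [-0.005,0,-0.001,0,-0.01,0,-0.002,0,-0.015,0,-0.002,0,-0.02,0,-0.002,0,-0.025,0,-0.002,0,-0.03,0,-0.001,0,-0.033,0,0,0,-0.035,0,0,0,-0.035,0,0,0]

```text
time_s: 29.25
ee_pos: [0.3844, 0.325, 0.0515]
orientation: [1.0, 0.001, -0.0, 0.0]
wrist_force: [0.6, 0.7, -1.2]
grip_width: 0.661
grasp_force: 4.0
```

Emit:
servo_tool:
  steps: [0,0,0,0,0,0,0,0,0,0,0,0,0,0,0,0,0,0,0,0,0,0,0,0,0,0,0,0,0,0,0,0]
  grip: 1

```text
time_s: 30.05
ee_pos: [0.3847, 0.3249, 0.0515]
orientation: [1.0, 0.001, 0.0, -0.0]
wrist_force: [-1.7, 0.7, 0.0]
grip_width: 0.999
grasp_force: 0.0
```

```bash
python3 - <<'E'
from h import *
s=bot.observe(); print(s['wrist_force'],s['ee_pos'],s['grasp_force'],s['grip_width'])
f=grab('scene');C=cloud(f); m=(abs(C[...,0]-.38)<.05)&(abs(C[...,1]-.325)<.033)&(C[...,2]>.085)&(C[...,2]<.105); print(cv2.minEnclosingCircle(C[m][:,:2].astype(np.float32)),C[m][:,2].min(),C[m][:,2].max(),m.sum())
prof(.33,.5,.318,.332,.004,.12)
E
```

```text
[-1.69724517  0.74273097  0.00461573] [0.38465213 0.32494717 0.05151709] 0.0 0.9990873179646468
((0.3489649295806885, 0.3290401101112366), 0.03167172148823738) 0.08507816648252176 0.09826273496937943 52
140 419 [369 326  95] [148 159 171]
141 419 [371 325  92] [67 72 77]
142 419 [373 324  91] [74 80 85]
143 418 [374 321  88] [78 83 89]
144 418 [372 323  82] [76 83 88]
145 419 [373 327  77] [77 82 87]
146 418 [371 326  71] [77 82 87]
147 418 [372 326  67] [76 81 88]
148 417 [371 324  63] [78 83 88]
149 417 [371 325  59] [78 84 88]
150 417 [371 326  54] [77 82 88]
151 417 [373 325  52] [77 81 88]
152 416 [370 325  44] [77 83 88]
153 417 [374 327  43] [77 83 88]
154 416 [372 325  38] [78 82 88]
155 416 [372 327  33] [78 84 89]
156 415 [368 326  25] [78 83 89]
157 415 [373 324  26] [77 83 88]
158 415 [372 325  20] [77 83 88]
159 415 [373 325  17] [79 84 90]
160 415 [371 328   9] [82 88 93]
161 414 [372 325   6] [53 57 60]
162 415 [375 327   4] [32 35 33]
163 415 [380 324   6] [30 32 33]
164 418 [390 329   8] [31 34 35]
165 417 [392 324   8] [30 34 33]
166 418 [397 325   7] [33 36 37]
167 419 [402 326   7] [30 34 34]
168 420 [409 325  10] [32 36 34]
169 421 [410 330   4] [31 34 35]
170 421 [414 327   5] [32 35 36]
171 421 [420 323   7] [30 33 34]
172 422 [422 326   4] [30 34 35]
173 424 [430 329   6] [31 35 35]
174 423 [432 324   6] [31 34 35]
175 424 [436 326   4] [30 34 34]
176 426 [446 325  10] [32 34 35]
177 425 [447 322   8] [31 34 35]
178 426 [455 320  12] [33 36 36]
179 427 [455 325   5] [32 35 34]
180 428 [459 327   4] [32 35 35]
181 429 [466 325   8] [30 33 33]
182 429 [469 324   7] [44 48 51]
```

The cup stands upright at x ≈ 0.340, y ≈ 0.327 on the pad. I regrasp it with 25 N and retry.

Emit:
servo_tool:
  steps: [-0.015,-0.002,0,0,-0.03,-0.002,0,0,-0.042,-0.002,0.005,0,-0.045,-0.002,0.012,0,-0.045,-0.002,0.0175,0,-0.045,-0.002,0.0175,0,-0.045,-0.002,0.0175,0]

```text
time_s: 30.85
ee_pos: [0.3399, 0.3268, 0.0338]
orientation: [1.0, 0.0, -0.0, 0.0]
wrist_force: [-0.4, -0.8, -0.5]
grip_width: 1.003
grasp_force: 0.0
```

Emit:
servo_tool:
  steps: [0,0,0,0,0,0,0,0,0,0,0,0,0,0,0,0,0,0,0,0,0,0,0,0,0,0,0,0,0,0,0,0]
  grip: 0
  newtons: 25

```text
time_s: 31.65
ee_pos: [0.3398, 0.327, 0.0341]
orientation: [1.0, 0.001, 0.0, -0.0]
wrist_force: [1.1, 0.5, 1.6]
grip_width: 0.673
grasp_force: 25.3
```

Emit:
servo_tool:
  steps: [0,0,-0.01,0,0,0,-0.03,0,0,0,-0.06,0,0,0,-0.09,0,0,0,-0.12,0,0,0,-0.15,0,0,0,-0.16,0,0,0,-0.16,0]

```text
time_s: 32.45
ee_pos: [0.34, 0.3273, 0.1953]
orientation: [1.0, 0.001, 0.001, -0.001]
wrist_force: [0.7, -0.0, -2.4]
grip_width: 0.674
grasp_force: 25.3
```

```bash
python3 - <<'E'
from h import *
s=bot.observe(); print(s['wrist_force'],s['ee_pos'],s['grasp_force'],s['grip_width'])
go([.515,.187,.195]);go([.515,.187,.162])
E
```

```text
[ 0.65084549 -0.02748298 -2.4276261 ] [0.33997147 0.32725593 0.19527687] 25.277764555066824 0.6741261881762919
shift [0.175 0.14  0.   ] turn units 0.0 yaw now 0.1
shift [0.175 0.141 0.033] turn units 0.0 yaw now 0.1
```

Emit:
servo_tool:
  steps: [0.02,0.015,0,0,0.05,0.04,0,0,0.085,0.07,0,0,0.12,0.095,0,0,0.155,0.125,0,0,0.172,0.139,0,0,0.175,0.14,0.01,0,0.175,0.14,0.025,0,0.175,0.14,0.033,0,0.18,0.14,0.033,0,0.185,0.14,0.033,0,0.19,0.14,0.033,0,0.195,0.14,0.033,0,0.2,0.14,0.033,0,0.205,0.14,0.033,0,0.21,0.14,0.033,0,0.215,0.14,0.033,0,0.22,0.14,0.033,0,0.225,0.14,0.033,0,0.23,0.14,0.033,0]

```text
time_s: 34.45
ee_pos: [0.5697, 0.1878, 0.1616]
orientation: [1.0, 0.001, -0.0, -0.0]
wrist_force: [-5.2, 2.1, 3.4]
grip_width: 0.661
grasp_force: 25.0
```

Emit:
servo_tool:
  steps: [0.005,0,0,0,0.01,0,0,0,0.015,0,0,0,0.02,0,0,0,0.025,0,0,0,0.03,0,0,0,0.033,0,0.002,0,0.033,0,0.002,0]

```text
time_s: 35.25
ee_pos: [0.6035, 0.187, 0.159]
orientation: [1.0, 0.0, 0.0, -0.0]
wrist_force: [-0.5, -0.1, 2.8]
grip_width: 0.659
grasp_force: 25.0
```

```bash
python3 - <<'E'
from h import *
s=bot.observe(); print(s['wrist_force'],s['ee_pos'],s['grasp_force'],s['grip_width'])
prof(.5,.72,.177,.193,.09,.215)
E
```

```text
[-0.50111357 -0.12382911  2.78255339] [0.60351889 0.18703762 0.1590157 ] 24.999733208678663 0.6585126503235177
186 425 [605 192 189] [136 146 157]
187 425 [611 187 195] [134 143 154]
188 427 [620 185 201] [137 148 159]
189 425 [623 178 204] [83 89 95]
190 415 [572 192 138] [59 64 67]
191 415 [572 193 134] [59 63 67]
192 414 [573 190 132] [59 65 69]
193 414 [574 190 128] [58 64 67]
194 414 [572 192 122] [59 65 68]
195 414 [574 192 119] [59 63 68]
196 413 [571 192 112] [58 62 67]
197 413 [572 192 109] [59 64 67]
198 412 [572 189 106] [58 62 66]
199 413 [574 192 103] [57 62 66]
200 411 [574 187 101] [62 67 71]
201 410 [572 185  95] [62 67 70]
202 409 [574 181  95] [60 65 70]
228 441 [704 189 144] [118 130 141]
229 440 [706 185 144] [119 131 141]
230 440 [708 184 144] [82 90 95]
231 440 [707 186 137] [56 62 66]
232 440 [708 186 134] [58 62 67]
233 439 [708 185 130] [60 65 69]
234 439 [707 187 123] [59 64 68]
235 439 [708 187 120] [59 63 67]
236 438 [707 187 114] [60 64 68]
237 437 [710 182 116] [57 63 67]
238 437 [709 184 109] [58 64 68]
239 437 [707 187 101] [60 64 68]
240 437 [709 187  99] [59 64 69]
241 436 [708 185  95] [60 64 68]
242 435 [708 184  90] [60 65 68]
```

The cup slipped up in the pads again, tilted only about 50°: the lever was too short. I'll put it back on the pad and regrasp it near the mouth (h ≈ 70), which about triples the lever arm.

Emit:
servo_tool:
  steps: [0,0,-0.01,0,0,0,-0.025,0,0,0,-0.04,0,0,0,-0.055,0,-0.02,-0.015,-0.055,0,-0.05,-0.04,-0.055,0,-0.085,-0.065,-0.055,0,-0.12,-0.09,-0.055,0,-0.155,-0.118,-0.055,0,-0.178,-0.136,-0.055,0,-0.184,-0.14,-0.055,0,-0.184,-0.14,-0.035,0,-0.184,-0.14,0,0,-0.184,-0.14,0.03,0,-0.184,-0.14,0.055,0,-0.184,-0.14,0.06,0,-0.184,-0.14,0.06,0]
  newtons: 15

```text
time_s: 37.0
ee_pos: [0.419, 0.3268, 0.0993]
orientation: [1.0, 0.0, -0.0, 0.0]
wrist_force: [-0.2, 0.7, -1.2]
grip_width: 0.662
grasp_force: 15.0
```

Emit:
servo_tool:
  steps: [0,0,0,0,0,0,0,0,0,0,0,0,0,0,0,0,0,0,0,0,0,0,0,0]
  newtons: 5

```text
time_s: 37.6
ee_pos: [0.4187, 0.327, 0.0992]
orientation: [1.0, 0.001, 0.0, -0.0]
wrist_force: [0.6, 1.0, -1.0]
grip_width: 0.666
grasp_force: 5.0
```

```bash
python3 - <<'E'
from h import *
s=bot.observe(); print(s['wrist_force'],s['ee_pos'],s['grasp_force'],s['grip_width'])
prof(.3,.5,.318,.332,.012,.19)
E
```

```text
[ 0.5712326   0.96392739 -1.02093154] [0.4186707  0.32700493 0.09915904] 4.999927053140709 0.666060134930741
139 437 [439 331 157] [155 167 179]
140 434 [438 323 155] [162 173 187]
141 435 [440 326 151] [69 73 78]
142 434 [441 322 150] [74 79 84]
143 434 [438 326 142] [75 81 85]
144 434 [439 327 139] [75 79 85]
145 433 [437 325 134] [77 81 86]
146 432 [438 322 132] [75 80 86]
147 432 [436 325 125] [75 80 86]
148 432 [436 326 120] [75 81 86]
149 431 [436 323 117] [75 80 85]
150 431 [435 325 112] [76 82 87]
151 430 [431 326 104] [75 80 86]
152 429 [433 322 103] [76 80 87]
153 429 [430 326  95] [77 82 88]
154 428 [432 321  95] [75 80 86]
155 428 [428 326  85] [76 81 87]
156 428 [429 325  82] [78 84 89]
157 427 [425 327  73] [79 83 89]
158 426 [426 323  71] [80 85 90]
```

The tilt is only about 10° now. I lower it to the pad and release.

Emit:
servo_tool:
  steps: [0,0,0.015,0,0,0,0.03,0,0,0,0.045,0,0,0,0.053,0,0,0,0.057,0,0,0,0.058,0,0,0,0.058,0]

```text
time_s: 38.35
ee_pos: [0.4188, 0.3272, 0.0414]
orientation: [1.0, 0.001, 0.0, -0.0]
wrist_force: [0.3, -0.1, -0.9]
grip_width: 0.664
grasp_force: 5.0
```

Emit:
servo_tool:
  steps: [0,0,0,0,0,0,0,0,0,0,0,0,0,0,0,0,0,0,0,0,0,0,0,0,0,0,0,0]
  grip: 1

```text
time_s: 39.05
ee_pos: [0.4186, 0.327, 0.041]
orientation: [1.0, 0.001, 0.0, -0.0]
wrist_force: [1.1, -0.1, -0.7]
grip_width: 0.998
grasp_force: 0.0
```

```bash
python3 - <<'E'
from h import *
s=bot.observe(); print(s['wrist_force'],s['ee_pos'],s['grip_width'])
f=grab('scene');C=cloud(f); m=(abs(C[...,0]-.4)<.07)&(abs(C[...,1]-.325)<.034)&(C[...,2]>.085)&(C[...,2]<.105); print(C[m].min(0),C[m].max(0))
c=C[(abs(C[...,0]-.42)<.07)&(abs(C[...,1]-.325)<.008)&(C[...,2]>.012)&(C[...,2]<.105)]; i=np.argsort(c[:,2]); print(np.round(c[i][::4],3))
E
```

```text
[ 1.07071261 -0.10404363 -0.67488074] [0.41864348 0.32696753 0.04102963] 0.9982198891765441
[0.36889655 0.29647987 0.08503184] [0.42787149 0.35605149 0.09942974]
[[0.424 0.33  0.014]
 [0.421 0.32  0.019]
 [0.424 0.332 0.022]
 [0.424 0.32  0.027]
 [0.426 0.322 0.032]
 [0.423 0.326 0.037]
 [0.422 0.325 0.041]
 [0.427 0.325 0.046]
 [0.424 0.322 0.048]
 [0.424 0.326 0.051]
 [0.424 0.324 0.056]
 [0.425 0.326 0.061]
 [0.424 0.326 0.064]
 [0.423 0.332 0.07 ]
 [0.424 0.323 0.074]
 [0.426 0.325 0.075]
 [0.424 0.319 0.08 ]
 [0.422 0.326 0.083]
 [0.424 0.33  0.088]
 [0.428 0.324 0.094]
 [0.425 0.321 0.096]]
```

The cup is upright at (0.3925, 0.326). Regrasping high at 20 N.

Emit:
servo_tool:
  steps: [-0.01,0,-0.006,0,-0.02,0.001,-0.014,0,-0.026,0.001,-0.016,0,-0.026,0.001,-0.016,0]

```text
time_s: 39.5
ee_pos: [0.3918, 0.3263, 0.0578]
orientation: [1.0, 0.001, 0.0, -0.0]
wrist_force: [-0.3, -0.6, -0.6]
grip_width: 1.004
grasp_force: 0.0
```

Emit:
servo_tool:
  steps: [0,0,0,0,0,0,0,0,0,0,0,0,0,0,0,0,0,0,0,0,0,0,0,0,0,0,0,0,0,0,0,0]
  grip: 0
  newtons: 20

```text
time_s: 40.3
ee_pos: [0.3926, 0.3258, 0.0569]
orientation: [1.0, 0.001, -0.0, 0.0]
wrist_force: [0.3, -1.0, -1.2]
grip_width: 0.66
grasp_force: 20.0
```

Emit:
servo_tool:
  steps: [0,0,-0.01,0,0,0,-0.03,0,0,0,-0.06,0,0,0,-0.09,0,0,0,-0.12,0,0,0,-0.15,0,0,0,-0.155,0,0,0,-0.155,0]

```text
time_s: 41.1
ee_pos: [0.3929, 0.3262, 0.2131]
orientation: [1.0, 0.001, 0.001, -0.001]
wrist_force: [0.4, -0.4, -2.8]
grip_width: 0.662
grasp_force: 20.0
```

```bash
python3 - <<'E'
from h import *
s=bot.observe(); print(s['wrist_force'],s['ee_pos'],s['grasp_force'],s['grip_width'])
go([.515,.187,.215]);go([.515,.187,.183])
E
```

```text
[ 0.39041275 -0.37634611 -2.76123392] [0.39288355 0.32618233 0.21308856] 19.967959821224213 0.6620615829223687
shift [ 0.122  0.139 -0.002] turn units 0.0 yaw now 0.1
shift [0.122 0.139 0.03 ] turn units 0.0 yaw now 0.1
```

Emit:
servo_tool:
  steps: [0.02,0.02,0,0,0.05,0.055,0,0,0.08,0.09,0,0,0.11,0.125,0,0,0.12,0.137,0,0,0.122,0.139,0.01,0,0.122,0.139,0.023,0,0.122,0.139,0.03,0,0.13,0.139,0.03,0,0.137,0.139,0.03,0,0.144,0.139,0.03,0,0.151,0.139,0.03,0,0.158,0.139,0.03,0,0.165,0.139,0.03,0,0.172,0.139,0.03,0,0.179,0.139,0.03,0,0.186,0.139,0.03,0,0.193,0.139,0.03,0,0.2,0.139,0.03,0,0.2,0.139,0.03,0]

```text
time_s: 43.1
ee_pos: [0.5938, 0.1871, 0.182]
orientation: [1.0, 0.0, 0.0, -0.0]
wrist_force: [-1.7, -0.4, 2.0]
grip_width: 0.661
grasp_force: 20.0
```

```bash
python3 - <<'E'
from h import *
s=bot.observe(); print(s['wrist_force'],s['ee_pos'],s['grasp_force'],s['grip_width'])
prof(.48,.70,.18,.193,.15,.26)
E
```

```text
[-1.66049144 -0.39227887  1.98526885] [0.59384878 0.18708706 0.18196689] 19.999978279229254 0.661448265465539
179 414 [558 191 167] [102 117 123]
180 414 [558 192 163] [100 113 120]
184 426 [607 191 199] [131 140 151]
185 426 [613 186 205] [143 154 165]
186 425 [615 182 204] [ 91  98 104]
```

The cup drifts up in the pads as it turns, so I'm changing method: tilt it past about 60°, lay it on its side inside the hopper, regrasp it at its closed end, and let gravity swing the mouth down. First, more tilt.

Emit:
servo_tool:
  steps: [0.005,0,0,0,0.01,0,0,0,0.015,0,0.002,0,0.018,0,0.006,0,0.02,0,0.01,0,0.022,0,0.014,0,0.024,0,0.018,0,0.025,0,0.022,0,0.025,0,0.022,0]

```text
time_s: 44.05
ee_pos: [0.6175, 0.1871, 0.1593]
orientation: [1.0, 0.001, -0.0, 0.0]
wrist_force: [-1.1, 0.4, 0.7]
grip_width: 0.659
grasp_force: 20.0
```

```bash
python3 - <<'E'
from h import *
s=bot.observe(); print(s['wrist_force'],s['ee_pos'],s['grasp_force'],s['grip_width'])
prof(.48,.70,.18,.193,.147,.26)
E
```

```text
[-1.07264736  0.4005295   0.67160158] [0.61748835 0.18713379 0.15926568] 19.999813681351952 0.658828868679307
174 427 [598 193 225] [151 162 174]
175 428 [602 193 227] [127 136 146]
176 427 [604 189 226] [60 62 66]
189 420 [589 193 160] [155 166 178]
190 420 [591 192 159] [154 165 177]
191 421 [597 190 163] [153 165 177]
192 421 [599 189 161] [153 163 176]
193 422 [605 188 164] [151 162 175]
194 423 [610 188 166] [151 162 175]
195 425 [618 188 172] [152 163 175]
196 426 [623 187 174] [153 164 176]
197 427 [628 187 175] [109 117 124]
198 425 [628 182 174] [80 86 91]
```

Emit:
servo_tool:
  steps: [0,0,-0.01,0,0,0,-0.025,0,0.005,0.002,-0.035,0,0.02,0.003,-0.035,0,0.04,0.005,-0.035,0,0.052,0.006,-0.035,0,0.055,0.006,-0.035,0,0.055,0.006,-0.03,0,0.055,0.006,-0.015,0,0.055,0.006,0.01,0,0.055,0.006,0.03,0,0.055,0.006,0.042,0,0.055,0.006,0.05,0,0.055,0.006,0.055,0,0.055,0.006,0.057,0,0.055,0.006,0.057,0]

```text
time_s: 45.7
ee_pos: [0.673, 0.1814, 0.1033]
orientation: [1.0, 0.001, 0.0, -0.0]
wrist_force: [0.5, 0.3, -2.9]
grip_width: 0.658
grasp_force: 20.0
```

```bash
python3 - <<'E'
from h import *
s=bot.observe(); print(s['wrist_force'],s['ee_pos'],s['grasp_force'],s['grip_width'])
prof(.55,.72,.175,.187,.077,.2)
E
```

```text
[ 0.48573387  0.34755412 -2.85816748] [0.6729796  0.1813781  0.10334732] 19.999827510182513 0.6584869705645225
188 413 [569 186 145] [127 144 153]
189 412 [571 182 145] [121 132 143]
190 412 [575 180 146] [68 74 79]
191 412 [572 183 138] [58 63 68]
192 412 [574 183 136] [61 64 69]
202 426 [632 186 160] [109 116 124]
203 427 [636 186 162] [155 167 181]
208 432 [660 184 171] [66 68 73]
221 425 [651 184 106] [114 123 131]
222 425 [655 181 109] [160 172 185]
223 426 [659 182 109] [155 166 179]
224 427 [663 182 110] [153 164 177]
225 428 [667 183 110] [153 163 177]
226 429 [673 181 115] [154 165 178]
227 431 [680 182 119] [154 167 179]
228 432 [681 184 116] [112 120 128]
229 438 [704 181 144] [121 132 143]
230 439 [708 181 145] [ 89  98 104]
231 439 [708 182 140] [58 62 66]
232 438 [710 179 140] [59 64 68]
233 438 [708 181 133] [60 65 70]
234 438 [708 183 126] [60 66 70]
235 437 [708 181 124] [58 64 67]
236 437 [708 183 118] [60 65 69]
237 436 [708 180 115] [60 65 69]
238 437 [708 185 108] [60 65 69]
239 436 [707 183 104] [61 66 70]
240 435 [708 181 101] [60 65 69]
241 435 [707 183  94] [61 65 70]
242 434 [708 180  93] [61 65 71]
243 434 [708 181  87] [60 65 70]
244 434 [708 183  81] [60 64 68]
245 433 [709 180  79] [57 62 66]
```

Emit:
servo_tool:
  steps: [0,0,0,0,0,0,0,0,0,0,0,0,0,0,0,0,0,0,0,0,0,0,0,0,0,0,0,0,0,0,-0.03,0,0,0,-0.07,0,0,0,-0.11,0,-0.04,-0.03,-0.12,0,-0.08,-0.07,-0.12,0,-0.12,-0.11,-0.12,0,-0.16,-0.15,-0.12,0,-0.2,-0.18,-0.12,0,-0.2,-0.18,-0.12,0]
  grip: 0.82

```text
time_s: 47.35
ee_pos: [0.4684, 0.3646, 0.2233]
orientation: [1.0, 0.003, -0.0, -0.001]
wrist_force: [-0.1, 0.4, 0.1]
grip_width: 0.819
grasp_force: 0.0
```

```bash
python3 - <<'E'
from h import *
F={n:grab(n) for n in('scene','top')}
s=bot.observe(); print(s['ee_pos'])
for n,b in dict(top=(200,270,110,185),scene=(375,470,175,265)).items():
    C=cloud(F[n]);c=C[(C[...,0]>.575)&(C[...,0]<.7)&(C[...,1]>.12)&(C[...,1]<.243)&(C[...,2]>.122)&(C[...,2]<.15)]; print(n,len(c),c.min(0),c.max(0),cv2.minAreaRect(c[:,:2].astype(np.float32)))
a=np.hstack([cv2.resize(F['scene']['image'][160:280,370:490],(400,400)),cv2.resize(F['top']['image'][100:200,190:290],(400,400))]); cv2.imwrite('pics/g.png',a)
E
```

```text
[0.46958935 0.36396443 0.2233667 ]
top 741 [0.58285701 0.13869757 0.12201507] [0.69961355 0.24298203 0.14816124] ((0.6415488719940186, 0.1910759061574936), (0.1166057139635086, 0.10434333235025406), 0.4301621913909912)
scene 642 [0.5750434  0.12064837 0.12213346] [0.69894653 0.24287188 0.14868593] ((0.6370502710342407, 0.1816621571779251), (0.1222219169139862, 0.12385055422782898), 89.90812683105469)
```

View pics/g.png

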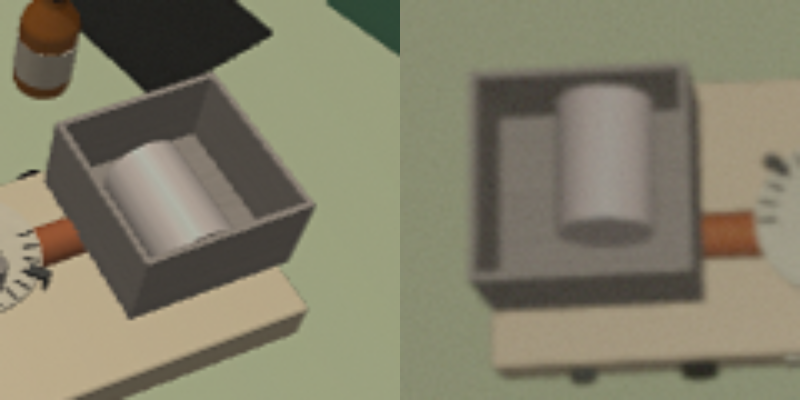

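The cup lies on its side in the hopper. In the top crop its closed end is at (605,232) and its mouth faces up, toward +x. I'll measure it.

```bash
python3 - <<'E'
from h import *
for n in('top','scene'):
    f=grab(n); C=cloud(f); m=(C[...,0]>.58)&(C[...,0]<.697)&(C[...,1]>.125)&(C[...,1]<.238)&(C[...,2]>.118)&(C[...,2]<.143)
    k,l,st,_=cv2.connectedComponentsWithStats(m.astype(np.uint8)); j=1+st[1:,4].argmax(); c=C[l==j]; print(n,len(c),cv2.minAreaRect(c[:,:2].astype(np.float32)),c[:,2].max(),c.min(0),c.max(0))
go([.62,.165,.2])
E
```

```text
top 774 ((0.6515092253684998, 0.16876807808876038), (0.09091237187385559, 0.05996081605553627), 2.3162732124328613) 0.14250437089250356 [0.60565365 0.1388379  0.11803265] [0.69694101 0.19974171 0.14250437]
scene 673 ((0.652854859828949, 0.16845855116844177), (0.08841101080179214, 0.05875338241457939), 1.4426532983779907) 0.14127778233866017 [0.60814023 0.13810282 0.11813463] [0.69659221 0.19730744 0.14127778]
shift [0.147 0.196 0.023] turn units 0.0 yaw now 0.1
```

Emit:
servo_tool:
  steps: [0.03,0.04,0,0,0.07,0.09,0,-0.1,0.11,0.14,0,-0.2,0.14,0.18,0,-0.3,0.148,0.192,0,-0.3,0.15,0.1935,0,-0.3,0.15,0.1935,0,-0.3,0.15,0.1935,0,-0.3]
  grip: 0.74

```text
time_s: 48.35
ee_pos: [0.6226, 0.1679, 0.2228]
orientation: [1.0, 0.014, -0.0, -0.0]
wrist_force: [0.5, 0.5, -0.1]
grip_width: 0.739
grasp_force: 0.0
```

```bash
python3 -c "
from h import *
print(bot.observe()['ee_pos']);go([.621,.169,.089],1.5)"
```

```text
[0.62261293 0.16788028 0.22283251]
shift [-0.002 -0.001  0.134] turn units 0.01 yaw now 1.6
```

Emit:
servo_tool:
  steps: [-0.001,-0.001,0.03,0,-0.001,-0.001,0.06,0,-0.001,-0.001,0.08,0,-0.001,-0.001,0.095,0,-0.001,-0.001,0.105,0,-0.001,-0.001,0.115,0,-0.001,-0.001,0.125,0,-0.001,-0.001,0.131,0,-0.001,-0.001,0.133,0,-0.001,-0.001,0.133,0]

```text
time_s: 49.35
ee_pos: [0.6218, 0.1687, 0.09]
orientation: [1.0, 0.014, -0.0, -0.0]
wrist_force: [0.0, -0.7, -0.2]
grip_width: 0.74
grasp_force: 0.0
```

Emit:
servo_tool:
  steps: [0,0,0,0,0,0,0,0,0,0,0,0,0,0,0,0,0,0,0,0,0,0,0,0]
  grip: 0
  newtons: 7

```text
time_s: 49.95
ee_pos: [0.622, 0.1688, 0.0903]
orientation: [1.0, 0.014, 0.0, -0.0]
wrist_force: [0.3, 0.9, 3.7]
grip_width: 0.689
grasp_force: 7.0
```

Emit:
servo_tool:
  steps: [0,0,-0.01,0,0,0,-0.02,0,0,0,-0.03,0,0,0,-0.04,0,0,0,-0.05,0,0,0,-0.06,0,0,0,-0.07,0,0,0,-0.075,0,0,0,-0.075,0,0,0,-0.075,0]

```text
time_s: 50.95
ee_pos: [0.6216, 0.1686, 0.1647]
orientation: [1.0, 0.014, -0.0, 0.0]
wrist_force: [0.7, -0.8, -2.1]
grip_width: 0.695
grasp_force: 7.0
```

```bash
python3 - <<'E'
from h import *
s=bot.observe(); print(s['wrist_force'],s['ee_pos'],s['grasp_force'],s['grip_width'])
prof(.56,.70,.162,.174,.077,.23)
E
```

```text
[ 0.67912847 -0.79559688 -2.06386904] [0.62161433 0.16861513 0.16472742] 6.999982665292919 0.6945747312762436
185 422 [616 172 213] [160 173 184]
186 423 [620 172 214] [151 163 175]
187 422 [622 168 214] [157 169 181]
188 422 [625 166 215] [154 166 178]
189 423 [627 169 212] [155 167 177]
190 423 [630 167 212] [157 168 179]
191 424 [633 167 212] [155 166 178]
192 425 [637 168 212] [154 166 179]
193 426 [641 169 213] [154 166 178]
194 426 [643 168 212] [155 167 179]
195 427 [645 169 210] [155 165 178]
196 427 [649 166 212] [156 168 180]
197 428 [652 167 212] [156 168 180]
198 429 [656 168 212] [154 167 179]
199 430 [659 169 212] [152 164 176]
200 431 [663 169 212] [155 166 178]
201 431 [667 166 214] [155 166 179]
202 432 [670 167 214] [154 165 177]
203 432 [671 167 211] [157 168 181]
204 432 [674 165 213] [159 170 180]
205 432 [677 163 213] [159 171 179]
206 433 [679 166 210] [158 171 180]
207 434 [682 166 210] [158 169 180]
208 436 [687 168 211] [155 167 180]
209 436 [689 167 211] [156 168 180]
210 437 [694 167 213] [156 167 180]
211 438 [696 168 212] [158 170 183]
212 438 [698 167 210] [106 114 123]
213 436 [698 162 209] [ 93 100 107]
217 409 [609 166  78] [114 126 136]
218 430 [675 173 155] [169 182 184]
219 429 [674 172 150] [162 175 185]
220 429 [677 170 151] [158 171 182]
221 429 [680 168 151] [157 169 180]
222 430 [684 168 153] [158 171 181]
223 431 [687 170 151] [158 169 180]
224 432 [690 171 151] [159 171 181]
225 431 [693 166 153] [157 169 180]
226 432 [695 168 150] [153 164 175]
227 431 [696 165 149] [ 88  95 103]
230 420 [656 173  78] [117 129 139]
231 418 [657 167  77] [118 128 138]
233 421 [665 171  78] [115 126 135]
```

The cup is held level at its closed end inside the hopper. Now I ease the grip so that the mouth swings down.

Emit:
servo_tool:
  steps: [-0.004,-0.005,0,0,-0.008,-0.01,-0.003,0,-0.008,-0.01,-0.006,0,-0.008,-0.01,-0.006,0,-0.008,-0.01,-0.006,0,-0.008,-0.01,-0.006,0,-0.008,-0.01,-0.006,0,-0.008,-0.01,-0.006,0]
  newtons: 4

```text
time_s: 51.8
ee_pos: [0.6135, 0.1783, 0.1709]
orientation: [1.0, 0.014, -0.0, 0.0]
wrist_force: [0.5, -0.2, -2.5]
grip_width: 0.691
grasp_force: 4.0
```

```bash
python3 - <<'E'
from h import *
s=bot.observe(); print(s['wrist_force'],s['ee_pos'],s['grasp_force'],s['grip_width'])
f=grab('scene');C=cloud(f);m=(C[...,0]>.56)&(C[...,0]<.7)&(abs(C[...,1]-.177)<.006)&(C[...,2]>.073)&(C[...,2]<.24);c=C[m];print(np.round(c[::4]*1000).astype(int).tolist())
E
```

```text
[ 0.45360918 -0.22264076 -2.4702068 ] [0.61353352 0.17832596 0.17092596] 3.9993426064029336 0.6908929057665111
[[608, 180, 220], [611, 173, 219], [614, 172, 218], [617, 181, 218], [619, 177, 218], [619, 175, 215], [624, 183, 217], [626, 178, 218], [627, 176, 216], [628, 172, 216], [632, 181, 216], [632, 176, 215], [635, 171, 216], [637, 180, 215], [640, 176, 217], [643, 174, 217], [643, 173, 213], [648, 180, 216], [650, 178, 216], [650, 176, 212], [653, 172, 214], [657, 180, 215], [659, 179, 215], [660, 178, 213], [662, 172, 213], [665, 181, 213], [666, 178, 212], [573, 175, 100], [671, 177, 215], [572, 177, 94], [671, 172, 213], [672, 183, 210], [672, 172, 211], [677, 179, 213], [573, 178, 86], [678, 176, 213], [572, 176, 81], [679, 173, 210], [683, 181, 212], [574, 182, 77], [684, 178, 211], [573, 177, 73], [684, 176, 208], [690, 182, 212], [580, 182, 75], [690, 180, 210], [581, 179, 74], [691, 174, 210], [584, 174, 75], [692, 171, 208], [592, 182, 76], [594, 181, 74], [598, 181, 76], [602, 183, 75], [604, 182, 73], [607, 180, 74], [669, 183, 151], [611, 181, 74], [672, 181, 152], [673, 172, 153], [676, 181, 153], [619, 183, 74], [679, 179, 153], [620, 179, 73], [680, 177, 151], [623, 174, 75], [683, 174, 153], [627, 172, 76], [631, 181, 76], [686, 179, 149], [632, 181, 73], [635, 177, 75], [638, 178, 74], [644, 180, 77], [645, 180, 74], [650, 177, 77], [650, 174, 74], [654, 174, 75], [657, 173, 75], [661, 174, 75], [664, 172, 75], [667, 173, 75]]
```

Emit:
servo_tool:
  steps: [0,0,0,0,0,0,0,0,0,0,-0.02,0,0,0,0,0,0,0,-0.02,0,0,0,0,0,0,0,-0.02,0,0,0,0,0,0,0,-0.02,0,0,0,0,0,0,0,0,0,0,0,0,0]
  newtons: 3

```text
time_s: 53.05
ee_pos: [0.6132, 0.1784, 0.1709]
orientation: [1.0, 0.014, -0.0, 0.0]
wrist_force: [-0.2, -0.2, -1.0]
grip_width: 0.675
grasp_force: 3.0
```

```bash
cat >> h.py <<'E'
def cupl(y,x0=.56,x1=.7,zlo=.073,zhi=.26):
    s=bot.observe(); print(s['wrist_force'],s['ee_pos'],s['grasp_force'],s['grip_width'])
    f=grab('scene');C=cloud(f);m=(C[...,0]>x0)&(C[...,0]<x1)&(abs(C[...,1]-y)<.005)&(C[...,2]>zlo)&(C[...,2]<zhi);c=C[m];c=c[c[:,2]>.08];print(np.round(c[::3][:,[0,2]]*1000).astype(int).tolist())
E
python3 -c "
from h import *
cupl(.177)"
```

```text
[-0.15451499 -0.17833515 -1.0229261 ] [0.61321258 0.17835814 0.1708542 ] 3.000008108124348 0.6749313435632811
[[594, 196], [598, 198], [598, 195], [601, 197], [603, 197], [606, 197], [608, 196], [611, 198], [613, 196], [615, 197], [617, 196], [620, 198], [622, 197], [625, 197], [626, 197], [628, 197], [629, 195], [632, 197], [635, 198], [637, 198], [637, 195], [641, 196], [642, 196], [640, 188], [640, 185], [640, 182], [640, 179], [639, 175], [639, 171], [641, 171], [639, 165], [641, 164], [639, 159], [642, 159], [641, 155], [640, 149], [641, 146], [640, 141], [641, 139], [642, 136], [641, 132], [639, 126], [643, 127], [641, 119], [639, 113], [642, 114], [640, 108], [626, 82]]
```

The profile shows the cup fully inverted: closed end on top at z ≈ 0.197, mouth at 0.107. I lift it away and look for the pellets.

Emit:
servo_tool:
  steps: [0,0,0,0,0,0,0,0,0,0,-0.01,0,0,0,-0.03,0,0,0,-0.05,0,0,0,-0.07,0,-0.02,-0.01,-0.08,0,-0.05,-0.04,-0.08,0,-0.09,-0.07,-0.08,0,-0.13,-0.1,-0.08,0,-0.17,-0.13,-0.08,0,-0.198,-0.148,-0.08,0,-0.198,-0.148,-0.08,0]
  newtons: 10

```text
time_s: 54.4
ee_pos: [0.4078, 0.3241, 0.2524]
orientation: [1.0, 0.017, 0.0, -0.001]
wrist_force: [-0.1, -0.7, -0.8]
grip_width: 0.674
grasp_force: 10.0
```

```bash
python3 - <<'E'
from h import *
F={n:grab(n) for n in('scene','top')}
s=bot.observe(); print(s['wrist_force'],s['ee_pos'],s['grip_width'])
a=np.hstack([cv2.resize(F['scene']['image'][170:260,380:470],(400,400),interpolation=cv2.INTER_CUBIC),cv2.resize(F['top']['image'][110:180,200:270],(400,400),interpolation=cv2.INTER_CUBIC)]); cv2.imwrite('pics/i.png',a)
f=F['scene'];C=cloud(f); m=(abs(C[...,1]-.327)<.006)&(abs(C[...,0]-.415)<.08)&(C[...,2]>.08)&(C[...,2]<.34); c=C[m]; print(np.round(c[::3][:,[0,2]]*1000).astype(int).tolist())
E
```

```text
[ 0.72559732 -0.75147791 -1.5875327 ] [0.41137198 0.32142398 0.2520725 ] 0.6784261475173559
[[373, 278], [376, 277], [382, 279], [382, 277], [388, 278], [391, 278], [389, 274], [396, 277], [400, 277], [403, 277], [408, 278], [409, 278], [413, 279], [414, 279], [417, 278], [419, 278], [423, 278], [426, 278], [429, 278], [428, 276], [431, 276], [433, 275], [433, 271], [434, 269], [434, 266], [433, 261], [435, 261], [435, 257], [434, 254], [435, 250], [435, 247], [432, 241], [433, 239], [435, 239], [434, 234], [436, 232], [435, 228], [434, 224], [434, 222], [434, 218], [434, 215], [433, 211], [431, 205], [434, 206], [436, 205], [435, 201], [433, 195], [432, 191], [436, 192]]
```

View pics/i.png

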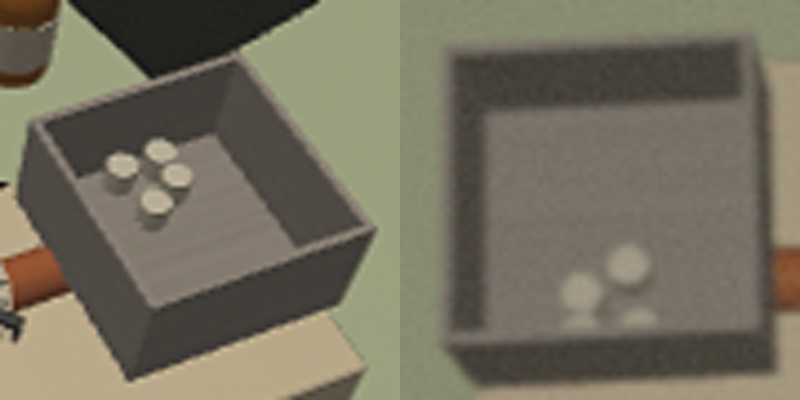

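Four white pellets lie in the hopper (left crop (122,165), (160,152), (176,177), (155,205)), and the inverted cup is empty. To right the cup, I set its mouth edge on the pad, roll it onto its side, regrasp near the mouth, and let it hang upright.

Emit:
servo_tool:
  steps: [-0.02,0,0,0,-0.035,-0.002,0.01,0,-0.04,-0.003,0.04,0,-0.04,-0.003,0.075,0,-0.04,-0.003,0.11,0,-0.04,-0.003,0.14,0,-0.04,-0.003,0.165,0,-0.04,-0.003,0.176,0,-0.04,-0.003,0.181,0,-0.04,-0.003,0.182,0,-0.04,-0.003,0.182,0]

```text
time_s: 55.6
ee_pos: [0.3722, 0.3232, 0.0699]
orientation: [1.0, 0.013, 0.0, -0.0]
wrist_force: [-0.1, 0.2, -1.1]
grip_width: 0.676
grasp_force: 10.0
```

Emit:
servo_tool:
  steps: [0,0,0,0,0,0,0,0,0.007,0,-0.001,0,0.015,0,-0.003,0,0.022,0,-0.003,0,0.03,0,-0.003,0,0.037,0,-0.002,0,0.044,0,-0.001,0,0.051,0,0.002,0,0.058,0,0.005,0,0.065,0,0.008,0,0.071,0,0.012,0,0.077,0,0.017,0,0.083,0,0.022,0,0.088,0,0.028,0,0.093,0,0.034,0,0.097,0,0.04,0,0.1,0,0.046,0,0.102,0,0.05,0,0.102,0,0.05,0]
  newtons: 5

```text
time_s: 57.6
ee_pos: [0.4733, 0.3254, 0.0183]
orientation: [1.0, 0.014, -0.0, 0.0]
wrist_force: [-0.7, 0.7, -0.1]
grip_width: 0.003
grasp_force: 0.0
```

```bash
python3 - <<'E'
from h import *
cupl(.325,.3,.53,.004,.15)
E
```

```text
[-0.67237628  0.74350075 -0.09363259] [0.4732917  0.32544253 0.01830157] 0.0 0.003411402667552442
[[383, 96], [389, 98], [389, 96], [393, 96], [397, 97], [400, 97], [494, 143], [494, 138], [495, 134], [504, 139], [505, 136], [505, 132], [505, 128], [507, 125], [508, 123], [484, 87]]
```

The pads slid off. Backing off to see where the cup is.

Emit:
servo_tool:
  steps: [0.02,0,0,0,0.04,0,-0.02,0,0.05,0,-0.07,0,0.05,0,-0.12,0,0.05,0,-0.17,0,0.05,0.04,-0.19,0,0.05,0.08,-0.19,0,0.05,0.12,-0.19,0,0.05,0.12,-0.19,0]
  grip: 0.5

```text
time_s: 58.55
ee_pos: [0.5273, 0.2015, 0.2098]
orientation: [1.0, 0.011, 0.001, 0.001]
wrist_force: [0.9, -0.4, 0.2]
grip_width: 0.496
grasp_force: 0.0
```

```bash
python3 - <<'E'
from h import *
f=grab('scene');C=cloud(f);m=(abs(C[...,0]-.4)<.11)&(abs(C[...,1]-.33)<.1)&(C[...,2]>.02)&(C[...,2]<.13);k,l,st,ce=cv2.connectedComponentsWithStats(m.astype(np.uint8));print(st[1:])
j=1+st[1:,4].argmax();c=C[l==j];print(c.min(0),c.max(0)); t=c[c[:,2]>.088];print(len(t),cv2.minEnclosingCircle(t[:,:2].astype(np.float32)), cv2.minAreaRect(t[:,:2].astype(np.float32)))
b=C[(abs(C[...,0]-.418)<.04)&(abs(C[...,1]-.186)<.04)&(C[...,2]>.02)&(C[...,2]<.14)];print('bottle',b.mean(0))
cv2.imwrite('pics/j.png',cv2.resize(f['image'][120:220,350:470],(480,400),interpolation=cv2.INTER_CUBIC))
E
```

```text
[[411 143  26  32 498]]
[0.38213026 0.28827323 0.02067622] [0.44793491 0.35213288 0.09968654]
164 ((0.4143679141998291, 0.32312828302383423), 0.03382086381316185) ((0.4157455265522003, 0.3205747604370117), (0.06118569150567055, 0.06006616726517677), 31.116405487060547)
bottle [0.43008379 0.18056265 0.07635588]
```

The cup stands inverted on the pad at (0.414, 0.322). I repeat the rim-tilt that worked (high grasp, 20 N), then lay the cup down on the pad with the fingers kept around it.

Emit:
servo_tool:
  steps: [-0.03,-0.03,0,0,-0.065,-0.07,0,0,-0.1,-0.105,0,0,-0.112,-0.12,0,0,-0.1135,-0.1225,0,0,-0.1135,-0.1225,0.03,0,-0.1135,-0.1225,0.07,0,-0.1135,-0.1225,0.11,0,-0.1135,-0.1225,0.14,0,-0.1135,-0.1225,0.152,0,-0.1135,-0.1225,0.152,0,-0.1135,-0.1225,0.152,0]
  grip: 1

```text
time_s: 59.8
ee_pos: [0.4106, 0.327, 0.0581]
orientation: [1.0, 0.014, 0.0, -0.0]
wrist_force: [-1.1, -0.1, 0.5]
grip_width: 1.005
grasp_force: 0.0
```

Emit:
servo_tool:
  steps: [0,0,0,0,0,0,0,0,0,0,0,0,0,0,0,0,0,0,0,0,0,0,0,0,0,0,-0.01,0,0,0,-0.03,0,0,0,-0.06,0,0,0,-0.1,0,0,0,-0.14,0,0,0,-0.155,0,0,0,-0.155,0]
  grip: 0
  newtons: 20

```text
time_s: 61.1
ee_pos: [0.4107, 0.3274, 0.2149]
orientation: [1.0, 0.014, 0.002, -0.002]
wrist_force: [-0.2, -0.7, -1.2]
grip_width: 0.673
grasp_force: 20.0
```

```bash
python3 - <<'E'
from h import *
cupl(.322,.3,.53,.1,.3); go([.515,.187,.215],0);go([.515,.187,.183],0)
E
```

```text
[-0.15676658 -0.66604447 -1.24609772] [0.4107046  0.327372   0.21493014] 19.987991312518716 0.6732485101548596
[[381, 251], [386, 251], [390, 252], [395, 252], [401, 254], [405, 254], [406, 252], [409, 251], [412, 251], [418, 253], [422, 254], [425, 254], [426, 253], [431, 255], [432, 253], [434, 251], [441, 255], [440, 252], [445, 253], [445, 250], [441, 244], [442, 242], [446, 242], [446, 239], [443, 233], [445, 233], [442, 228], [445, 228], [444, 223], [444, 219], [444, 215], [444, 212], [446, 212], [445, 209], [445, 205], [444, 200], [443, 196], [442, 192], [446, 192], [443, 185], [444, 181], [446, 180], [443, 171], [444, 169], [442, 163]]
shift [ 0.101  0.143 -0.002] turn units 0.31 yaw now 1.6
shift [0.101 0.143 0.03 ] turn units 0.31 yaw now 1.6
```

Emit:
servo_tool:
  steps: [0.02,0.03,0,0,0.05,0.065,0,0,0.08,0.105,0,0,0.098,0.135,0,0,0.102,0.144,0,0,0.102,0.144,0.015,0,0.102,0.144,0.027,0,0.102,0.144,0.031,0,0.11,0.144,0.031,0,0.118,0.144,0.031,0,0.126,0.144,0.031,0,0.134,0.144,0.031,0,0.142,0.144,0.031,0,0.15,0.144,0.031,0,0.158,0.144,0.031,0,0.166,0.144,0.031,0,0.174,0.144,0.031,0,0.182,0.144,0.031,0,0.182,0.144,0.031,0]

```text
time_s: 63.05
ee_pos: [0.5968, 0.1874, 0.1809]
orientation: [1.0, 0.013, 0.0, -0.0]
wrist_force: [-0.9, -0.2, 0.7]
grip_width: 0.677
grasp_force: 20.0
```

Emit:
servo_tool:
  steps: [0.005,0,0,0,0.01,0,0,0,0.015,0,0.002,0,0.018,0,0.006,0,0.02,0,0.01,0,0.022,0,0.014,0,0.024,0,0.018,0,0.025,0,0.022,0,0.025,0,0.022,0]

```text
time_s: 63.95
ee_pos: [0.6205, 0.1881, 0.1583]
orientation: [1.0, 0.014, -0.0, 0.0]
wrist_force: [-0.8, 0.2, 0.3]
grip_width: 0.675
grasp_force: 20.0
```

```bash
python3 - <<'E'
from h import *
cupl(.187,.48,.7,.147,.28); cupl(.187,.48,.66,.11,.28)
E
```

```text
[-0.75516557  0.18199904  0.25171434] [0.62051532 0.18805121 0.15827155] 19.99996521459252 0.6748401793021513
[[642, 272], [645, 272], [647, 272], [649, 271], [650, 270], [619, 212], [622, 210], [620, 204], [621, 202], [623, 202], [622, 197], [624, 196], [625, 194], [625, 190], [626, 188], [627, 187], [626, 182], [628, 181], [630, 179], [630, 175], [630, 173], [633, 174], [632, 169], [630, 164]]
[-0.70047575 -1.14762786 -0.37968162] [0.62038211 0.18813098 0.15852046] 19.999958934931783 0.6721396157986057
[[643, 273], [644, 272], [647, 272], [648, 272], [650, 272], [616, 219], [618, 211], [619, 207], [621, 207], [622, 204], [622, 200], [621, 195], [622, 194], [624, 192], [625, 190], [626, 189], [626, 186], [627, 184], [628, 182], [629, 179], [629, 176], [628, 172], [631, 173], [632, 171], [632, 167]]
```

Emit:
servo_tool:
  steps: [0,0,-0.015,0,0,0,-0.035,0,0,0,-0.052,0,-0.02,-0.017,-0.052,0,-0.05,-0.042,-0.052,0,-0.085,-0.071,-0.052,0,-0.12,-0.1,-0.052,0,-0.155,-0.13,-0.052,0,-0.17,-0.142,-0.052,0,-0.172,-0.143,-0.04,0,-0.172,-0.143,-0.01,0,-0.172,-0.143,0.025,0,-0.172,-0.143,0.06,0,-0.172,-0.143,0.09,0,-0.172,-0.143,0.11,0,-0.172,-0.143,0.122,0,-0.172,-0.143,0.129,0,-0.172,-0.143,0.131,0,-0.172,-0.143,0.131,0]

```text
time_s: 65.95
ee_pos: [0.4454, 0.3265, 0.0286]
orientation: [1.0, 0.014, 0.0, -0.0]
wrist_force: [0.2, -0.6, -0.9]
grip_width: 0.667
grasp_force: 20.0
```

```bash
python3 - <<'E'
from h import *
cupl(.325,.34,.5,.004,.15)
E
```

```text
[ 0.17519315 -0.5530622  -0.90791334] [0.44538776 0.32654187 0.02861686] 19.999846085484023 0.6671111916418745
[[462, 149], [470, 142], [473, 141], [474, 140], [444, 84]]
```

Emit:
servo_tool:
  steps: [0,0,0,0,0,0,0,0,0,0,0,0,0,0,0,0,0,0,0,0,0,0,0,0,0,0,0,0,0,0,0,0]
  grip: 0.78

```text
time_s: 66.8
ee_pos: [0.4449, 0.3264, 0.028]
orientation: [1.0, 0.014, 0.0, -0.0]
wrist_force: [0.3, -1.0, 1.6]
grip_width: 0.778
grasp_force: 0.3
```

```bash
python3 - <<'E'
from h import *
f=grab('scene');C=cloud(f)
m=(C[...,0]>.33)&(C[...,0]<.52)&(abs(C[...,1]-.327)<.025)&(C[...,2]>.012)&(C[...,2]<.1);c=C[m];i=np.argsort(c[:,0]);print(np.round(c[i][::12]*1000).astype(int).tolist())
E
```

```text
[[421, 343, 59], [433, 312, 69], [438, 317, 68], [441, 319, 66], [446, 305, 67], [450, 304, 67], [453, 329, 69], [457, 326, 69], [459, 322, 69], [459, 336, 64], [460, 347, 21], [460, 343, 36], [460, 307, 54], [461, 331, 41], [461, 307, 37], [461, 315, 35], [462, 305, 61], [462, 304, 35], [462, 337, 67], [463, 313, 68]]
```

The cup lies level on the pad between the fingers (closed face at x = 0.461). I slide to the mouth end, grip, lift, and let it swing.

Emit:
servo_tool:
  steps: [0,0,0.004,0,-0.01,0,0.008,0,-0.022,0,0.008,0,-0.034,0,0.008,0,-0.046,0,0.008,0,-0.056,0,0.008,0,-0.061,0,0.008,0,-0.061,0,0.008,0]

```text
time_s: 67.65
ee_pos: [0.3833, 0.3249, 0.0202]
orientation: [1.0, 0.014, 0.0, -0.0]
wrist_force: [-0.2, 0.2, 0.1]
grip_width: 0.784
grasp_force: 0.1
```

Emit:
servo_tool:
  steps: [0,0,0,0,0,0,0,0,0,0,0,0,0,0,0,0,0,0,0,0,0,0,0,0,0,0,-0.02,0,0,0,-0.04,0,0,0,-0.06,0,0,0,-0.08,0,0,0,-0.09,0,0,0,-0.09,0]
  grip: 0
  newtons: 5

```text
time_s: 68.85
ee_pos: [0.3844, 0.3252, 0.1109]
orientation: [1.0, 0.014, 0.001, -0.001]
wrist_force: [-0.4, -0.2, -2.2]
grip_width: 0.663
grasp_force: 5.0
```

```bash
python3 - <<'E'
from h import *
s=bot.observe(); print(s['ee_pos'],s['grip_width'],s['wrist_force'])
f=grab('scene');C=cloud(f)
m=(C[...,0]>.33)&(C[...,0]<.52)&(abs(C[...,1]-.327)<.02)&(C[...,2]>.012)&(C[...,2]<.18);c=C[m];i=np.argsort(c[:,0]);print(np.round(c[i][::12]*1000).astype(int).tolist())
E
```

```text
[0.38438055 0.32515485 0.11091473] 0.6634145506157316 [-0.4421383  -0.21572923 -2.18325546]
[[387, 307, 151], [392, 322, 159], [395, 309, 153], [397, 308, 152], [400, 336, 153], [403, 315, 150], [405, 317, 148], [407, 325, 151], [410, 342, 144], [413, 333, 146], [415, 320, 140], [417, 339, 139], [420, 334, 140], [422, 329, 139], [425, 313, 131], [427, 331, 135], [429, 317, 134], [431, 333, 130], [435, 342, 126], [436, 337, 129], [438, 310, 124], [440, 319, 123], [443, 324, 128], [444, 312, 117], [447, 317, 118], [449, 310, 114], [452, 318, 114], [455, 333, 115], [457, 316, 111], [460, 338, 110], [462, 326, 112]]
```

Emit:
servo_tool:
  steps: [0,0,0,0,0,0,0,0,0,0,-0.015,0,0,0,0,0,0,0,-0.015,0,0,0,0,0,0,0,-0.015,0,0,0,0,0,0,0,0,0,0,0,0,0]
  newtons: 3

```text
time_s: 69.9
ee_pos: [0.3835, 0.3244, 0.1095]
orientation: [1.0, 0.014, -0.001, 0.001]
wrist_force: [-0.0, -0.8, -0.5]
grip_width: 0.668
grasp_force: 3.0
```

```bash
python3 - <<'E'
from h import *
s=bot.observe(); print(s['ee_pos'],s['grip_width'],s['wrist_force'])
f=grab('scene');C=cloud(f)
m=(C[...,0]>.33)&(C[...,0]<.52)&(abs(C[...,1]-.327)<.006)&(C[...,2]>.012)&(C[...,2]<.18);c=C[m];i=np.argsort(c[:,2]);print(np.round(c[i][::5]*1000).astype(int).tolist())
E
```

```text
[0.38351561 0.32440628 0.10946784] 0.6676996857318072 [-0.01649968 -0.79372767 -0.54755214]
[[437, 329, 62], [435, 322, 68], [435, 321, 72], [432, 332, 78], [432, 324, 81], [426, 326, 87], [430, 326, 91], [428, 323, 95], [423, 332, 99], [423, 331, 103], [424, 327, 105], [421, 325, 108], [417, 330, 110], [359, 321, 112], [356, 332, 114], [354, 323, 115], [421, 332, 117], [355, 332, 121], [419, 328, 124], [357, 333, 127], [414, 327, 129], [412, 327, 131], [413, 326, 136], [407, 321, 140], [406, 331, 145]]
```

The tilt is about 20°, with the centre of mass inside the supporting edge. I lower by 31 mm and release.

Emit:
servo_tool:
  steps: [0,0,0.01,0,0,0,0.02,0,0,0,0.027,0,0,0,0.03,0,0.004,0,0.031,0,0.008,0,0.031,0,0.012,0,0.031,0,0.016,0,0.031,0,0.016,0,0.031,0]

```text
time_s: 70.85
ee_pos: [0.4007, 0.3252, 0.0792]
orientation: [1.0, 0.013, 0.0, -0.0]
wrist_force: [0.0, 0.6, -1.5]
grip_width: 0.659
grasp_force: 3.0
```

Emit:
servo_tool:
  steps: [0,0,0,0,0,0,0,0,0,0,0,0,0,0,0,0,0,0,0,0,0,0,0,0,0,0,0,0,0,0,0,0,0,0,-0.04,0,0,0,-0.08,0,0,0,-0.12,0,0.04,0.04,-0.13,0,0.08,0.08,-0.13,0,0.11,0.12,-0.13,0,0.11,0.12,-0.13,0]
  grip: 1

```text
time_s: 72.35
ee_pos: [0.5161, 0.2034, 0.2091]
orientation: [1.0, 0.011, 0.0, 0.001]
wrist_force: [-0.6, 0.6, -0.6]
grip_width: 0.997
grasp_force: 0.0
```

```bash
python3 - <<'E'
from h import *
F={n:grab(n) for n in('scene','top')};f=F['scene'];C=cloud(f)
m=(abs(C[...,0]-.4)<.08)&(abs(C[...,1]-.33)<.08)&(C[...,2]>.085)&(C[...,2]<.105);print('cup',m.sum(),C[m].min(0),C[m].max(0),cv2.minEnclosingCircle(C[m][:,:2].astype(np.float32)))
m=(abs(C[...,0]-.42)<.06)&(abs(C[...,1]-.327)<.005)&(C[...,2]>.012)&(C[...,2]<.1);c=C[m];i=np.argsort(c[:,2]);print(np.round(c[i][::5]*1000).astype(int).tolist())
C=cloud(F['top']);c=C[110:190,325:405]; m=((c[...,2]>.125)&(c[...,2]<.16)).astype(np.uint8); n,l=cv2.connectedComponents(m)
for k in range(1,n): print('stem',cv2.minEnclosingCircle(c[l==k][:,:2].astype(np.float32)))
p=comp(C,275,325,130,175,.117,.135); print('bar',cv2.minAreaRect(p[:,:2].astype(np.float32)),p.mean(0))
go([.6245,.021,.21],1.3)
E
```

```text
cup 124 [0.39499715 0.29214065 0.08523091] [0.45959349 0.35630377 0.09964531] ((0.42695677280426025, 0.3239918351173401), 0.03327711671590805)
[[458, 329, 12], [457, 324, 22], [457, 332, 33], [457, 323, 41], [459, 326, 50], [400, 328, 54], [459, 328, 58], [401, 329, 63], [400, 325, 68], [457, 322, 71], [401, 329, 76], [459, 326, 80], [401, 325, 81], [458, 322, 85], [396, 325, 90], [401, 325, 94], [399, 322, 97]]
stem ((0.6328083872795105, -0.11266618967056274), 0.010132999159395695)
stem ((0.5970327854156494, -0.16109271347522736), 0.009806600399315357)
bar ((0.6236063241958618, 0.019364342093467712), (0.08590368926525116, 0.014208006672561169), 1.8075389862060547) [0.62228865 0.01924641 0.12537182]
shift [ 0.106  0.188 -0.001] turn units 0.01 yaw now 1.3
```

The cup is upright on the pad at (0.427, 0.324), both holders stand well inside the lap, and the pellets are in. Now I measure the index angle.

```bash
python3 - <<'E'
from h import *
F={n:grab(n) for n in('scene','top')}
K={}
for n,(u0,u1,v0,v1),th in (('top',(276,292,133,150),90),('scene',(372,392,230,250),75)):
    f=F[n]; im=f['image'][v0:v1,u0:u1].astype(int); C=cloud(f)[v0:v1,u0:u1]; g=im.max(2)
    r=np.hypot(C[...,0]-.6241,C[...,1]-.0209)
    for t in (th-25,th-10,th):
        m=((g<t)).astype(np.uint8); k,l,st,ce=cv2.connectedComponentsWithStats(m,connectivity=8)
        for j in range(1,k):
            if st[j,4]>3:
                c=ce[j]+[u0,v0]; p=ray(f,*c,.0915); a=np.degrees(np.arctan2(p[1]-.0209,p[0]-.6241)); print(n,t,st[j,4],c.round(1),p.round(4),'r',np.hypot(p[1]-.0209,p[0]-.6241).round(4),'ang',a.round(1),'depth mean',C[l==j].mean(0).round(4))
# tab points by height above the dial
for n,(u0,u1,v0,v1) in dict(top=(270,330,125,180),scene=(335,400,205,265)).items():
    C=cloud(F[n])[v0:v1,u0:u1]; r=np.hypot(C[...,0]-.6241,C[...,1]-.0209); m=(r>.046)&(r<.064)&(C[...,2]>.0895)&(C[...,2]<.1); c=C[m]
    a=np.degrees(np.arctan2(c[:,1]-.0209,c[:,0]-.6241)); k=(a>20)&(a<70); print(n,k.sum(),c[k].mean(0),np.median(a[k]),a[k].mean())
E
```

```text
top 80 6 [283.5 140.7] [0.657  0.0597 0.0915] r 0.0509 ang 49.7 depth mean [0.6566 0.0596 0.0928]
top 90 11 [283.4 140.5] [0.6574 0.0601 0.0915] r 0.0514 ang 49.6 depth mean [0.6573 0.06   0.0918]
scene 50 9 [380.7 242.7] [0.6626 0.0555 0.0915] r 0.0518 ang 42.0 depth mean [0.6614 0.0563 0.0893]
scene 65 12 [380.8 242.3] [0.6618 0.0563 0.0915] r 0.0518 ang 43.2 depth mean [0.6611 0.0569 0.0901]
scene 75 4 [389.5 236.5] [0.6538 0.0844 0.0915] r 0.0701 ang 64.9 depth mean [0.6354 0.0983 0.0579]
scene 75 27 [381.4 241.2] [0.6593 0.0592 0.0915] r 0.052 ang 47.5 depth mean [0.6564 0.0613 0.0863]
top 13 [0.65876437 0.06013195 0.09249023] 48.600784292141974 48.56799135435706
scene 20 [0.66103287 0.05998659 0.09220406] 46.02945113553701 46.62072486830219
```

Emit:
servo_tool:
  steps: [0.02,0.04,0,0,0.045,0.085,0,0,0.07,0.13,0,0,0.095,0.17,0,0,0.105,0.184,0,0,0.106,0.187,0,0,0.106,0.187,0,0,0.106,0.187,0.03,0,0.106,0.187,0.06,0,0.106,0.187,0.085,0,0.106,0.187,0.102,0,0.106,0.187,0.109,0,0.106,0.187,0.111,0,0.106,0.187,0.111,0]
  grip: 0.55
  newtons: 40

```text
time_s: 73.95
ee_pos: [0.6243, 0.0253, 0.0987]
orientation: [1.0, 0.014, 0.0, -0.0]
wrist_force: [1.5, 0.8, 0.7]
grip_width: 0.552
grasp_force: 0.0
```

Emit:
servo_tool:
  steps: [0,0,0,0,0,0,0,0,0,0,0,0,0,0,0,0,0,0,0,0,0,0,0,0,0,0,0,0,0,0,0,0]
  grip: 0

```text
time_s: 74.75
ee_pos: [0.6244, 0.0219, 0.0982]
orientation: [1.0, 0.013, 0.0, 0.001]
wrist_force: [-0.5, -9.9, 1.9]
grip_width: 0.15
grasp_force: 40.0
```

```bash
python3 -c "
from h import *
print(yaw(),bot.observe()['ee_pos']);go([.6245,.0205,.0985],47.7)"
```

```text
1.4646749820171778 [0.62439785 0.02189909 0.09820058]
shift [ 0.     0.001 -0.   ] turn units -9.25 yaw now 1.5
```

Emit:
servo_tool:
  steps: [0,0.003,0,0,0,0.003,0,-1,0,0.003,0,-2,0,0.003,0,-3,0,0.003,0,-4,0,0.003,0,-5,0,0.003,0,-6,0,0.003,0,-7,0,0.003,0,-8,0,0.003,0,-8.8,0,0.003,0,-9.3,0,0.003,0,-9.3,0,0.003,0,-9.3]

```text
time_s: 76.05
ee_pos: [0.6236, 0.0235, 0.0982]
orientation: [0.913, 0.408, -0.0, -0.001]
wrist_force: [-6.6, 9.0, 5.5]
grip_width: 0.143
grasp_force: 40.0
```

Emit:
servo_tool:
  steps: [0,0,0,0,0,0,0,0,0,0,0,0,0,0,0,0,0,0,0,0,0,0,-0.03,0,0,0,-0.07,0,0,0,-0.11,0,-0.04,0.03,-0.11,0,-0.08,0.06,-0.11,0,-0.11,0.09,-0.11,0,-0.13,0.12,-0.11,0,-0.14,0.14,-0.11,0,-0.14,0.14,-0.11,0]
  grip: 0.6

```text
time_s: 77.45
ee_pos: [0.6349, -0.1805, 0.2077]
orientation: [0.914, 0.405, -0.0, 0.0]
wrist_force: [-0.1, -0.3, 0.1]
grip_width: 0.599
grasp_force: 0.0
```

```bash
python3 - <<'E'
from h import *
print(bot.observe()['ee_pos'],yaw())
F={n:grab(n) for n in('scene','top')}
for n,b in dict(top=(275,325,128,175),scene=(335,390,208,255)).items():
    p=comp(cloud(F[n]),*b,.117,.135); r=cv2.minAreaRect(p[:,:2].astype(np.float32)); print(n,len(p),r)
C=cloud(F['scene'])
m=(abs(C[...,0]-.42)<.08)&(abs(C[...,1]-.33)<.08)&(C[...,2]>.085)&(C[...,2]<.105);print('cup',m.sum(),cv2.minEnclosingCircle(C[m][:,:2].astype(np.float32)))
for nm,(x,y) in dict(A=(.597,-.161),B=(.635,-.111)).items():
    m=(abs(C[...,0]-x)<.025)&(abs(C[...,1]-y)<.025)&(C[...,2]>.13)&(C[...,2]<.16); print(nm,m.sum(),C[m].mean(0))
a=F['scene']['image'][130:310,240:480]; cv2.imwrite('pics/k.png',cv2.resize(a,(800,600)))
E
```

```text
[ 0.63490802 -0.18051242  0.20766132] 47.80657199504478
top 187 ((0.6226829290390015, 0.021509194746613503), (0.08667612820863724, 0.014648509211838245), 48.596858978271484)
scene 211 ((0.624760627746582, 0.022081494331359863), (0.08710910379886627, 0.015906410291790962), 47.9091682434082)
cup 154 ((0.42808571457862854, 0.3245603144168854), 0.03331749886274338)
A 77 [ 0.60184941 -0.16094307  0.14426721]
B 76 [ 0.63816176 -0.11252048  0.1439251 ]
```

View pics/k.png

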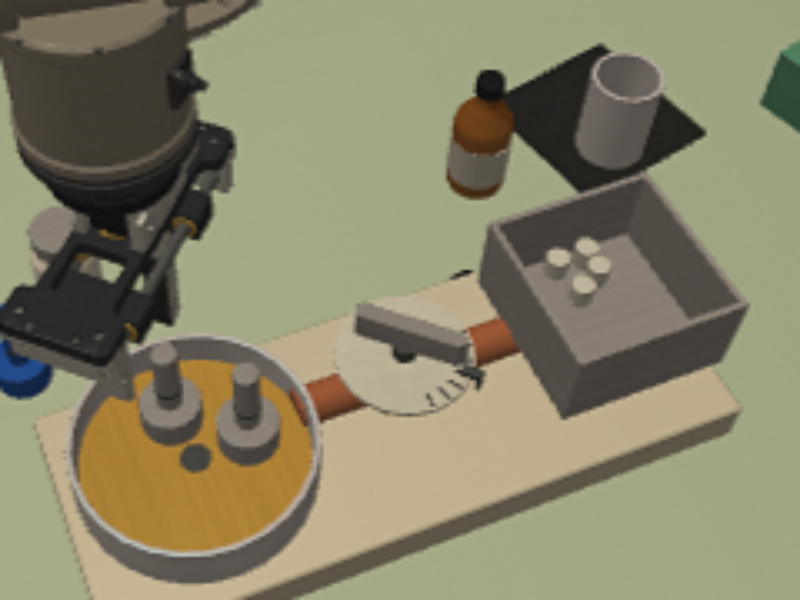

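The picture shows everything in place:
- The bar's nose is over the tab (crop (470,370)), 48.2° against the tab's 47.7°.
- The four pellets are in the hopper (575,270).
- Both holders are upright on the lap (170,400) and (247,420).
- The cup is upright on the pad (618,110), and the bottle and jar are in place.

Handing in.

```bash
python3 -c "
from bench import bot
print(bot.job_done())"
```

```text
the job is handed in; nothing more can be done
None
```

I handed the job in, but `job_done()` returned no verdict; at the last look, after shutting the valve and loading, its bar was within about 1° of the index tab, all 4 pellets were in the hopper, both steel holders stood upright on the lap, and the empty cup was upright on its pad.

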